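Wind a cigar mould shut in the bench press

ROBOT

A 6-joint arm with a two-finger parallel gripper is mounted at the origin on the work surface. World frame = base frame: x ahead of the robot, y to its left, z up, the work surface at z = 0. Lengths are in mm, angles in rad, forces in N, time in s.
With the tool pointing down it reaches from about 275 to 1000 mm from the base axis. Payload 8.4 kg.
Tool frame: the origin (TCP) lies midway between the tips of the shut fingers; the grasp point (between the pads) lies 19 mm behind it; z points along the fingers, y is the line along which they close (so a half turn about z gives the same grasp; the last joint's range is limited). The gripper opens to 85 mm and grips with 20 to 120 N. Pads are 22 mm wide; open, the fingers measure 114 mm over their backs; the gripper's body (76 mm by 85 mm) begins 54 mm behind the grasp point. The pads swing forward as they close: fully open they stand 13 mm farther back than shut.
Start: joints at [-1.32, 0.353, 1.633, -0, 1.155, -0.002], TCP at [156.321, -605.138, 200.381] pointing down, gripper open.
Joint ranges: [-2.63, 2.63], [-0.92, 2.1], [0.06, 2.66], [-1.3, 4.44], [0, 2.69], [-3.02, 3.02]. Speed limits (rad/s): [2.22, 2.22, 2.79, 3.14, 3.14, 3.14].

INTERFACE

Orientations are given as [roll, pitch, yaw] about the fixed x, y, z axes, in that order (R = Rz(yaw) Ry(pitch) Rx(roll)).
In Python, from rig import r, cams gives the robot as it stands. The module is installed in compiled form; this text tells all that it offers.
- The arm moves only by the tool send_rows, never from a script. Its argument "targets" is one flat list of numbers, 7 for each row, row after row: the shift along the tool's x, y, z in m, then the turn, a rotation vector about the tool's x, y, z in rad, then the opening, from -1 (shut) to 1 (fully open). In form: [tx, ty, tz, wx, wy, wz, fingers, tx, ty, tz, wx, wy, wz, fingers, ...]. A call has 1 to 12 rows; each row is the pose to reach, as a shift and turn from the pose commanded when the call began, along the tool's axes at that moment; what a row does not reach only later rows make up. A row lasts 1/12 s, in which the tool goes at most 41.7 mm and 7.16 degrees, less where a joint would pass 70% of its speed; a pose out of reach is approached as far as the arm can. A call with a gripper value outside its range is refused whole. The fingers move at their own pace and stop on an object; "grip_force" is the grip in N (left out, the last holds). Time passes only in rows, so rows that repeat a pose let the fingers close. It gives the time, the measured TCP pose, the force, the opening and the grip force at its end, in the units of the state.
- r.sense(): the state, without advancing time (a new reading comes with each control period).
- cams.grab_frame(name): name is "side" or "top"; returns a dict with "color" (384x512x3 uint8, blue, green, red), "fx", "fy", "cx", "cy" (pixels), "k1" (the pictures are not rectified: a ray, as slopes to the right and down, at radius r is drawn at 1 + k1 r^2 times it, then the intrinsics apply), "xyz" and "attitude" of the camera in the world. Camera axes: x right, y down, z forward; pixel columns grow to the right and rows downward; lengths in mm; the calibration is good to about 2 mm. A picture is of the moment at which its call begins. There is no depth.
- r.sign_off(): hands the job in; it is judged then, once.
The state is a dict: "clock": time; "qpos": joint angles; "qvel": joint speeds; "joint_efforts": joint torques, N m; "eef_pos": TCP position; "tcp_rot": TCP orientation; "contact_force": force on the tool from outside, world axes, zero at the start; "wrist_torque": the same for the moment, N m; "opening": opening from 0.0 (shut) to 1.0 (fully open); "grasp_force": force on a finger pad.
Only numpy, scipy, OpenCV 4.12 (cv2) and the standard library are available. Lean on these libraries where they do the work, as an engineer would, in place of code of your own. Each camera call takes 0.05 s, during which the arm holds its last target. There are 200 camera calls.

TASK

Push the black cigar mould along the bed of the bench press until it is fully home against the end stop. Then wind the press's handwheel clockwise (seen from above), more than a full turn, until the platen has squeezed the two halves of the mould fully shut and is clamped tight on it, but do not go on forcing the wheel once it is tight. Leave the tape roll, the white pot and the wooden gauge beside the press where they are.

Things in the scene. Friction and masses are not known exactly. Their poses are not given: they have to be found in the camera images.
- press: Fixed green screw press; bed 240 x 380 x 20 mm, y -160 to 220 mm; 25 mm columns at x +-88 mm; crossbeam 220 x 55 mm at heights 135 to 165 mm. Origin on the table under the screw axis, z up. The mould slides along the press's y between rails 117 mm apart, 12 mm high: open loading end at +y, end stop at -y (face at y = -140 mm, a mould against it is centred under the screw).
- mould: Lower half of the black plastic cigar mould, 110 (x) x 280 (y) x 26 mm high, loose on the press bed, axes as the press's. Origin at the centre of its underside; it starts 60 to 100 mm out towards the press's +y. Home: origin at the press's y = 0. About 0.85 kg with its upper half.
- mould_end (a point): Centre of the mould's outer end face (the +y end, 110 mm wide, 26 mm high): the face to push on. It is 13 mm above the bed; when the mould is home it is 140 mm from the screw axis, clear of the wheel.
- mould_top (a joint): Gap between the mould's halves, m: 0 = fully shut, 0.010 = fully open; starts at 0.006 to 0.010. The upper half (110 x 280 x 24 mm) stands over the lower on stiff sprung guide pins; 15 to 20 N presses it down.
- lid_top (a point): Centre of the top face of the mould's upper half.
- platen: Dark steel pressing plate, 90 x 140 x 14 mm, under the crossbeam, with the 16 mm screw that runs up through the wheel's hub. The wheel drives it straight down, 2.5 mm per radian (16 mm a turn). This origin is not on the plate: see point platen_face.
- platen_face (a point): Centre of the platen's underside, the face that presses on the mould.
- wheel (a joint): Handwheel angle, rad; grows clockwise seen from above, lowering the platen. Starts at 0 to 1.2; shutting the mould takes 1.1 to 1.4 turns. The wheel keeps its height and stays where left. Free it takes 0.25 to 0.4 N m, more the faster it turns (5 to 8 N on a spoke 50 mm out); tight is 0.5 to 0.7 N m (10 to 14 N at 50 mm, 6 to 8 N at the rim); 1.0 N m is too much.
- wheel_centre (a point): Centre of the handwheel on its upright axis, mid height of rim and spokes, 225 mm up. Dark steel: rim bar 14 mm thick, mean radius 85 mm; hub 34 mm across, 14 mm above this point; three spokes 120 degrees apart, 12 mm wide, 10 mm high. The gaps between the spokes are open down to the crossbeam, 54 mm below. The 16 mm screw stands up to 40 mm above this point.
- wheel_spoke (a point): Middle of one of the three spokes, 48 mm from the wheel's axis, at mid height; it goes round with the wheel.
- tape: Bystander: roll of paper tape lying flat, 60 mm across, 20 mm high, standing beside the press; origin under its centre.
- gluepot: Bystander: small white ceramic pot, 52 mm across, 62 mm high, beside the press; origin under its centre.
- gauge: Bystander: wooden length gauge, 30 x 160 x 18 mm, lying beside the press; origin under its centre.

How it is judged:
By the outcome, as a careful person would: the job done as asked, in the order asked, and still so for the second after the job is handed in, with the robot touching nothing.
It also fails if it takes over 61 s, if anything falls off the work surface, if the arm or the gripper's body presses on something with over 40 N, if the wrist force passes 120 N, or if a joint passes its speed limit or range.

## Working session

There is one attempt and no reset: what is moved stays moved. The work goes in short steps, Python scripts to look and compute and a tool call to move; the robot and the scene stay as the last step left them, time stands still between calls to the robot, and variables do not carry over. Pictures are saved under pics/ and viewed, at most 10 in all, crops included, and the job is handed in when it is done.

Besides the shell and the picture viewer there is one more tool, called after "Request:" as name(argument=value, ...) on one line, values as JSON. send_rows: Moves the arm, as the interface text tells. Its arguments: {"type":"object","properties":{"targets":{"type":"array"},"grip_force":{"type":"number"}},"required":["targets"]}

```bash
mkdir -p pics; cat > h.py <<'E'
import numpy as np, cv2
from scipy.spatial.transform import Rotation as R
from rig import r, cams
def K(f): return np.array([[f['fx'],0,f['cx']],[0,f['fy'],f['cy']],[0,0,1.]])
E
python3 - <<'E'
from h import *
for n in('side','top'):
    f=cams.grab_frame(n); cv2.imwrite(f'pics/{n}0.png',f['color'])
    print({k:v for k,v in f.items() if k!='color'})
print(r.sense())
E
```

```text
{'fx': 370.17692691739853, 'fy': 370.17692691739853, 'cx': 258.57464194893953, 'cy': 192.59319410095404, 'k1': -0.10383640246599277, 'xyz': array([373.05939191, 129.72712736, 965.06061033]), 'attitude': array([-2.83577769e+00, -1.37817463e-03, -2.19921200e+00])}
{'fx': 382.9663246844509, 'fy': 382.9663246844509, 'cx': 256.1319414637451, 'cy': 184.0100526128753, 'k1': -0.07475148872703342, 'xyz': array([522.05669779, -24.06984972, 854.66143951]), 'attitude': array([-3.06455253,  0.01606256, -1.54380252])}
{'clock': 0.1, 'qpos': array([-1.32037595e+00,  3.53572649e-01,  1.63407609e+00, -1.95478220e-05,
        1.15521839e+00, -2.40097014e-03]), 'qvel': array([ 8.97892547e-04, -8.83711945e-04, -2.78278989e-04, -8.64245194e-04,
        2.74323469e-05, -1.67323259e-03]), 'joint_efforts': array([ 4.03246977e-04, -6.06358194e+01, -3.42818999e+01,  9.60953889e-05,
        3.93227252e-03, -6.80034162e-06]), 'eef_pos': array([ 156.20875758, -604.66598055,  199.73369951]), 'tcp_rot': array([-3.14031814e+00,  1.48138730e-05,  2.52829256e-01]), 'contact_force': array([-0.90145902, -0.35556702, -0.448624  ]), 'wrist_torque': array([-0.00415093, -0.00011123,  0.04796859]), 'grasp_force': 0.0, 'opening': 1.0015618862954832}
```

View pics/side0.png

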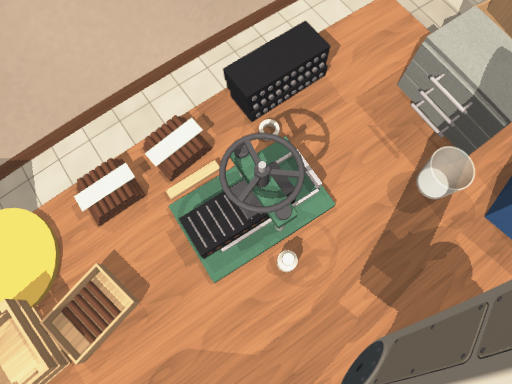

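View pics/top0.png

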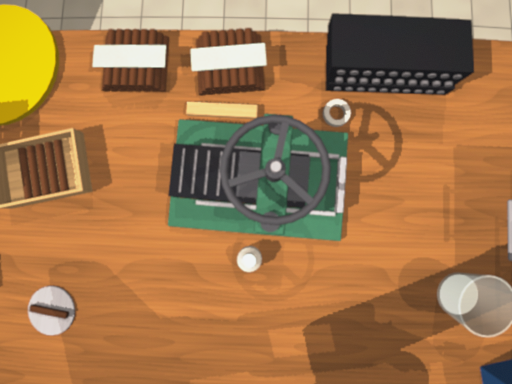

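The side view shows the press at about (255,200). The top view shows the wheel hub at (276,167), the mould at left (170–220,172), the pot at (249,260), the tape at (337,112) and the gauge at (220,110). Press +y is close to world +y.

```bash
cat >> h.py <<'E'
def cast(f,px,z):
    "pixels -> world xy on the plane at height z"
    px=np.asarray(px,float).reshape(-1,1,2)
    n=cv2.undistortPoints(px,K(f),np.array([f['k1'],0,0,0.])).reshape(-1,2)
    d=R.from_euler('xyz',f['attitude']).apply(np.c_[n,np.ones(len(n))])
    o=np.asarray(f['xyz']); return (o+d*((z-o[2])/d[:,2])[:,None])[:,:2]
def rim(f,c0,z=225):
    "fit circle to the dark rim; spokes histogram"
    g=f['color'].max(2); v,u=np.nonzero(g<95); P=cast(f,np.c_[u,v],z); c=np.array(c0,float)
    from scipy.optimize import least_squares
    for _ in range(6):
        q=P[abs(np.hypot(*(P-c).T)-85)<9]
        s=least_squares(lambda a:np.hypot(*(q-a[:2]).T)-a[2],[*c,85],loss='soft_l1'); c=s.x[:2]
    return s.x,len(q)
E
python3 - <<'E'
from h import *
F={n:cams.grab_frame(n) for n in('top','side')}
hub={'top':(276,167),'side':(262,167)}
for n,f in F.items():
    print(n,'rim',rim(f,cast(f,[hub[n]],245)[0]))
    hsv=cv2.cvtColor(f['color'],cv2.COLOR_BGR2HSV)
    m=cv2.inRange(hsv,(60,90,40),(95,255,255)); m=cv2.morphologyEx(m,cv2.MORPH_CLOSE,np.ones((25,25)))
    c=max(cv2.findContours(m,0,2)[0],key=cv2.contourArea)
    P=cast(f,c,20).astype(np.float32); rc=cv2.minAreaRect(P); print('bed',rc,cv2.boxPoints(rc).round(1).tolist())
f=F['top']
print('pot',cast(f,[(249,259)],62),'tape',cast(f,[(337,112)],20),'gauge',cast(f,[(186,102),(257,118)],18))
print('mould end rough z80,z46',cast(f,[(172,145),(170,195)],78),cast(f,[(172,145),(170,195)],46))
a=cv2.resize(f['color'][90:260,155:365],None,fx=3.7,fy=3.5,interpolation=2); cv2.imwrite('pics/a.png',a)
E
```

```text
top rim (array([596.99439605, -51.06644011,  84.80145811]), 1623)
bed ((610.99609375, -13.697769165039062), (374.19769287109375, 259.87750244140625), 86.65503692626953) [[470.3999938964844, -192.89999389648438], [729.7999877929688, -208.10000610351562], [751.5999755859375, 165.5], [492.20001220703125, 180.6999969482422]]
side rim (array([586.85784664, -40.43941138,  85.65410016]), 671)Traceback (most recent call last):
  File "<stdin>", line 8, in <module>
ValueError: max() iterable argument is empty
```

```bash
python3 - <<'E'
from h import *
f=cams.grab_frame('top'); s=cams.grab_frame('side')
c=np.array([597,-51]); yaw=-.058
print('pot',cast(f,[(249,259)],62),'tape',cast(f,[(337,112)],20),'gauge',cast(f,[(186,102),(257,118)],18))
for z in(78,46,33,20): print(z,cast(f,[(174,145),(170,195)],z).round().tolist())
a=cv2.resize(f['color'][90:260,155:365],None,fx=3.7,fy=3.5,interpolation=2); b=cv2.resize(s['color'][110:290,160:370],None,fx=3.7,fy=3.3,interpolation=2)
cv2.imwrite('pics/a.png',a); cv2.imwrite('pics/b.png',b)
for u,v in[(262,165),(262,167),(262,172)]: print(cast(s,[(u,v)],265),rim(s,cast(s,[(u,v)],255)[0]))
print('hubtop',cast(f,[(276,167)],265),s['color'][250,230],s['color'][262,230])
E
```

```text
pot [[428.24443268   0.77556385]] tape [[ 751.3398535  -184.43832043]] gauge [[767.10552907 153.78103349]
 [733.63275294  -6.84546346]]
78 [[658.0, 162.0], [555.0, 166.0]]
46 [[664.0, 170.0], [556.0, 173.0]]
33 [[666.0, 173.0], [556.0, 177.0]]
20 [[668.0, 176.0], [557.0, 180.0]]
[[594.77085622 -41.1861966 ]] (array([587.8180978 , -43.451614  ,  84.98165002]), 612)
[[591.24976584 -38.61172742]] (array([586.55308927, -36.33971825,  85.76716083]), 732)
[[582.50393257 -32.21738034]] (array([586.93832229, -34.86402221,  85.52220119]), 749)
hubtop [[594.51895701 -43.42956543]] [107 136  94] [107 138  94]
```

View pics/a.png

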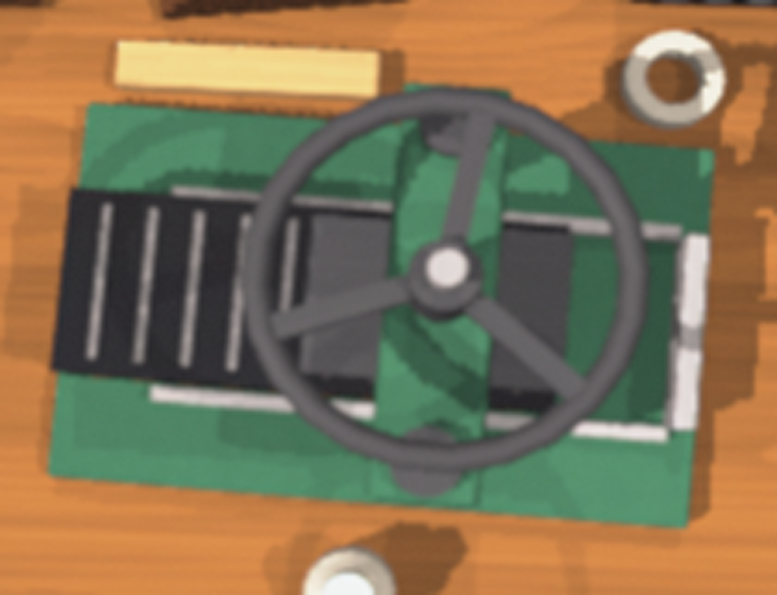

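View pics/b.png

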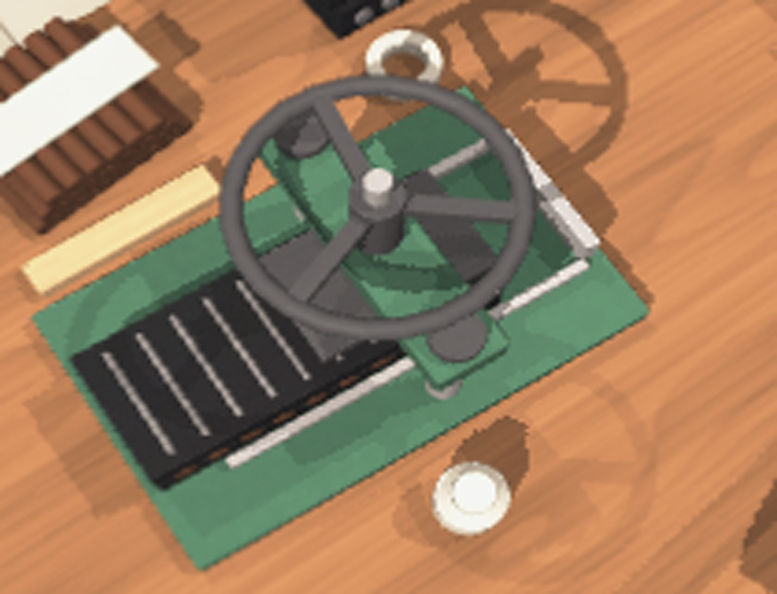

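Crop a shows the bed corners at (50,475), (88,103), (713,148) and (688,525), the rim from x 245–646 and y 88–470, the screw top at (447,266), and the spokes ending at (481,115), (275,326) and (580,388). Crop b shows the bed corners at (36,317), (205,568) and (648,312), the rim from x 220–533 and y 76–336, and the screw top at (377,183).

```bash
python3 - <<'E'
from h import *
f=cams.grab_frame('top'); s=cams.grab_frame('side')
A=lambda p:np.array(p,float)/[3.7,3.5]+[155-.3,90-.3]; B=lambda p:np.array(p,float)/[3.7,3.3]+[160-.3,110-.3]
bt=cast(f,A([(50,475),(88,103),(713,148),(688,525)]),20); print('bed top',bt.round(1).tolist(),bt.mean(0),np.linalg.norm(np.diff(bt,axis=0),axis=1))
bs=cast(s,B([(205,568),(36,317),(648,312)]),20); print('bed side',bs.round(1).tolist())
print('rim t',cast(f,A([(245,270),(646,270),(445,88),(445,470)]),225).round(1).tolist()); print('rim s',cast(s,B([(220,206),(533,206),(377,76),(377,336)]),225).round(1).tolist())
print('screw',cast(f,A([(447,266)]),265),cast(s,B([(377,183)]),265))
sp=cast(f,A([(481,115),(275,326),(580,388)]),230); print('spokes',sp.round(1).tolist())
for z in(74,80): print('mould top end',z,cast(f,A([(70,190),(53,371)]),z).round(1).tolist(),cast(s,B([(75,356),(163,487)]),z).round(1).tolist())
E
```

```text
bed top [[490.4, 180.8], [727.0, 168.5], [706.8, -207.8], [469.9, -195.2]] [598.51445866 -13.42000935] [236.93876998 376.81380913 237.20309078]
bed side [[488.0, 179.2], [723.4, 167.0], [468.0, -192.0]]
rim t [[597.4, 46.5], [602.0, -132.9], [687.4, -41.1], [505.6, -45.2]]
rim s [[648.1, 32.7], [541.8, -113.6], [670.1, -95.6], [524.7, 10.6]]
screw [[596.52715305 -42.62611347]] [[594.98533392 -40.31573182]]
spokes [[673.4, -57.4], [570.8, 31.7], [545.3, -103.6]]
mould top end 74 [[660.9, 163.8], [553.3, 168.5]] [[662.0, 159.6], [545.4, 165.9]]
mould top end 80 [[659.9, 162.3], [553.0, 167.0]] [[660.0, 159.4], [544.3, 165.6]]
```

```bash
cat >> h.py <<'E'
C=np.array([596,-42.]); PY=-.053; ex=np.array([np.cos(PY),np.sin(PY)]); ey=np.array([-ex[1],ex[0]])
def rel(P,yaw=PY):
    "world targets (mm) -> tool shifts (m) and turn"
    s=r.sense(); Rt=R.from_euler('xyz',s['tcp_rot']); w=(Rt.inv()*R.from_euler('xyz',[np.pi,0,yaw])).as_rotvec()
    return (Rt.inv().apply(np.array(P,float).reshape(-1,3)-s['eef_pos'])/1e3).round(4), w.round(4)
def press(x,y,z): return np.r_[C+x*ex+y*ey,z]
E
python3 -c "
from h import *
print(rel([press(0,257,320)]))"
```

```text
(array([[ 0.6439, -0.6803, -0.1196]]), array([-3.000e-04,  0.000e+00,  3.058e-01]))
```

Request:
send_rows(targets=[0,0,-0.04,0,0,0,-1,0,0,-0.08,0,0,0,-1,0,0,-0.12,0,0,0,-1,0.022,-0.024,-0.12,0,0,0.0,-1,0.05,-0.053,-0.12,0,0,0.03,-1,0.077,-0.082,-0.12,0,0,0.06,-1,0.105,-0.111,-0.12,0,0,0.09,-1,0.133,-0.14,-0.12,0,0,0.12,-1,0.16,-0.169,-0.12,0,0,0.15,-1,0.188,-0.198,-0.12,0,0,0.18,-1,0.216,-0.228,-0.12,0,0,0.21,-1,0.243,-0.257,-0.12,0,0,0.24,-1])

```text
clock: 1.4
eef_pos: [327.8, -293.7, 320.6]
tcp_rot: [3.141, -0.001, 0.011]
contact_force: [1.6, -0.4, 0.5]
opening: -0.003
grasp_force: 0.0
```

```bash
python3 -c "
from h import *
print(rel([press(0,257,320)]),r.sense()['clock'])"
```

```text
(array([[ 0.2874, -0.5052,  0.0006]]), array([ 0.0003, -0.0006,  0.0639])) 1.4
```

Request:
send_rows(targets=[0.0195,-0.0345,0,0,0,0.03,-1,0.039,-0.069,0,0,0,0.064,-1,0.0585,-0.1035,0,0,0,0.064,-1,0.078,-0.138,0,0,0,0.064,-1,0.0975,-0.1725,0,0,0,0.064,-1,0.117,-0.207,0,0,0,0.064,-1,0.1365,-0.2415,0,0,0,0.064,-1,0.156,-0.276,0,0,0,0.064,-1,0.1755,-0.3105,0,0,0,0.064,-1,0.195,-0.345,0,0,0,0.064,-1,0.2145,-0.3795,0,0,0,0.064,-1,0.234,-0.414,0,0,0,0.064,-1])

```text
clock: 2.4
eef_pos: [556.6, 123.5, 320.5]
tcp_rot: [3.142, -0.0, -0.051]
contact_force: [0.9, -0.3, 0.1]
opening: 0.001
grasp_force: 0.0
```

```bash
python3 -c "
from h import *
print(rel([press(0,257,320),press(0,257,30)]),r.sense()['clock'])"
```

```text
(array([[ 0.0483, -0.0937,  0.0005],
       [ 0.0482, -0.0937,  0.2905]]), array([ 0.    , -0.0004,  0.0021])) 2.4
```

Request:
send_rows(targets=[0.018,-0.035,0,0,0,0,-1,0.036,-0.07,0,0,0,0,-1,0.0483,-0.0937,0,0,0,0,-1,0.0483,-0.0937,0.036,0,0,0,-1,0.0483,-0.0937,0.073,0,0,0,-1,0.0483,-0.0937,0.11,0,0,0,-1,0.0483,-0.0937,0.147,0,0,0,-1,0.0483,-0.0937,0.184,0,0,0,-1,0.0483,-0.0937,0.221,0,0,0,-1,0.0483,-0.0937,0.258,0,0,0,-1,0.0483,-0.0937,0.2905,0,0,0,-1,0.0483,-0.0937,0.2905,0,0,0,-1])

```text
clock: 3.4
eef_pos: [604.3, 210.9, 23.4]
tcp_rot: [3.138, 0.01, -0.051]
contact_force: [-2.1, -0.7, -0.7]
opening: 0.001
grasp_force: 0.0
```

```bash
python3 -c "
from h import *
print(rel([press(0,215,30),press(0,155,30)]),r.sense()['clock'])
f=cams.grab_frame('top');cv2.imwrite('pics/c.png',f['color'])"
```

```text
(array([[ 0.005 ,  0.038 , -0.0065],
       [ 0.0049,  0.098 , -0.0063]]), array([0.0039, 0.0096, 0.0019])) 3.4
```

View pics/c.png

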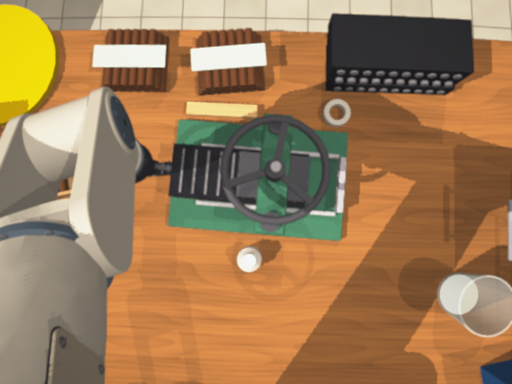

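The gripper stands beyond the mould's outer end at about (165,168), in line with it. I'll push now, slowly.

Request:
send_rows(targets=[0.003,0.008,-0.003,0,0,0,-1,0.003,0.016,-0.003,0,0,0,-1,0.003,0.024,-0.003,0,0,0,-1,0.003,0.032,-0.003,0,0,0,-1,0.003,0.04,-0.003,0,0,0,-1,0.003,0.048,-0.003,0,0,0,-1,0.003,0.056,-0.003,0,0,0,-1,0.003,0.062,-0.003,0,0,0,-1,0.003,0.068,-0.003,0,0,0,-1,0.003,0.074,-0.003,0,0,0,-1,0.003,0.08,-0.003,0,0,0,-1,0.003,0.084,-0.003,0,0,0,-1])

```text
clock: 4.45
eef_pos: [609.5, 129.1, 35.1]
tcp_rot: [-3.139, -0.004, -0.052]
contact_force: [0.8, 9.1, 3.7]
opening: -0.005
grasp_force: 4.4
```

```bash
python3 -c "
from h import *
s=r.sense();d=s['eef_pos'][:2]-C
print(rel([press(0,155,30)]),s['clock'],'press xy',d@ex,d@ey,s['contact_force'][:2]@ey)"
```

```text
(array([[-0.0045,  0.0166,  0.005 ]]), array([-0.0029, -0.0042,  0.0006])) 4.45 press xy 4.451756117247192 171.54807744789696 9.112561314019818
```

Request:
send_rows(targets=[0,0.002,0.001,0,0,0,-1,0,0.004,0.002,0,0,0,-1,0,0.006,0.002,0,0,0,-1,0,0.008,0.002,0,0,0,-1,0,0.01,0.002,0,0,0,-1,0,0.012,0.002,0,0,0,-1,0,0.014,0.002,0,0,0,-1,0,0.016,0.002,0,0,0,-1])

```text
clock: 5.12
eef_pos: [609.4, 114.0, 33.6]
tcp_rot: [-3.138, -0.005, -0.052]
contact_force: [1.0, 10.7, 7.1]
opening: 0.002
grasp_force: 5.3
```

Request:
send_rows(targets=[0,0.001,0,0,0,0,-1,0,0.002,0,0,0,0,-1,0,0.003,0,0,0,0,-1,0,0.004,0,0,0,0,-1])

```text
clock: 5.45
eef_pos: [609.3, 110.8, 33.7]
tcp_rot: [-3.137, -0.006, -0.053]
contact_force: [0.2, 19.3, 7.2]
opening: 0.001
grasp_force: 9.7
```

```bash
python3 -c "
from h import *
s=r.sense();d=s['eef_pos'][:2]-C
print(s['clock'],'press xy',d@ex,d@ey,s['contact_force'][:2]@ey)"
```

```text
5.45 press xy 5.1693303673912805 153.26612864339882 19.285777712126173
```

Request:
send_rows(targets=[0,0.0015,0,0,0,0,-1,0,0.0025,0,0,0,0,-1,0,0.0025,0,0,0,0,-1])

```text
clock: 5.7
eef_pos: [609.3, 110.6, 33.7]
tcp_rot: [-3.134, -0.006, -0.054]
contact_force: [0.8, 26.7, 5.1]
opening: 0.001
grasp_force: 13.6
```

Request:
send_rows(targets=[0,-0.02,0,0,0,0,-1,0,-0.035,0,0,0,0,-1,0,-0.04,-0.036,0,0,0,-1,0,-0.04,-0.074,0,0,0,-1,0,-0.04,-0.112,0,0,0,-1,0,-0.04,-0.15,0,0,0,-1,0,-0.04,-0.188,0,0,0,-1,0,-0.04,-0.226,0,0,0,-1,0,-0.04,-0.264,0,0,0,-1,0,-0.04,-0.286,0,0,0,-1,0,-0.04,-0.286,0,0,0,-1])

```text
clock: 6.62
eef_pos: [611.0, 146.1, 323.9]
tcp_rot: [-3.139, -0.01, -0.051]
contact_force: [0.9, 0.3, 0.3]
opening: -0.002
grasp_force: 0.0
```

```bash
python3 -c "
from h import *
a=np.deg2rad(49);p=C+50*np.array([np.cos(a),np.sin(a)])
print(rel([[*p,320],[*p,208]]),r.sense()['clock'])
f=cams.grab_frame('side');b=cv2.resize(f['color'][110:290,160:370],None,fx=3.7,fy=3.3,interpolation=2)
cv2.imwrite('pics/d.png',b)"
```

```text
(array([[0.0255, 0.1493, 0.0038],
       [0.0244, 0.1496, 0.1158]]), array([-0.0025, -0.0096,  0.0016])) 6.6167
```

View pics/d.png

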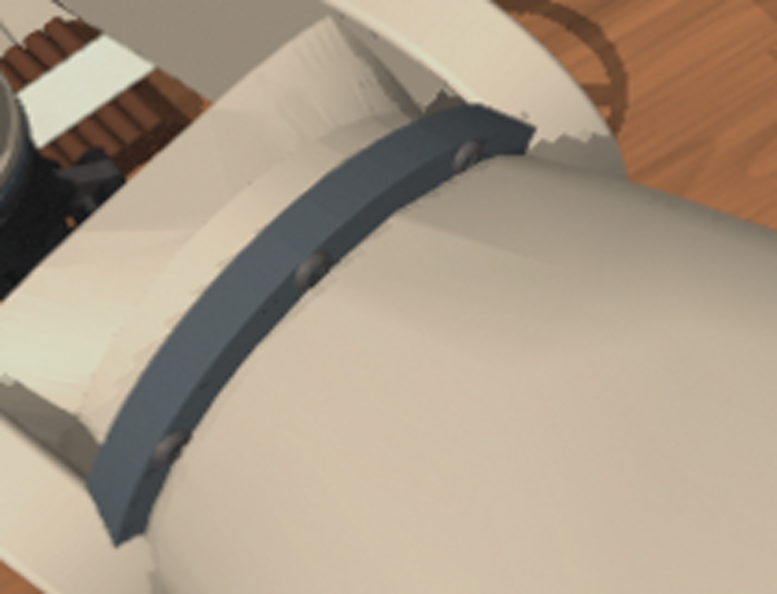

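The arm blocks the side view. The force and position readings already show the mould home, so I'll go on to the wheel.

Request:
send_rows(targets=[0.006,0.036,0.002,0,0,0,-1,0.012,0.072,0.003,0,0,0,-1,0.018,0.108,0.003,0,0,0,-1,0.0225,0.135,0.003,0,0,0,-1,0.025,0.1493,0.003,0,0,0,-1,0.025,0.1493,0.003,0,0,0,-1,0.025,0.1493,0.003,0,0,0,-1,0.025,0.1493,0.03,0,0,0,-1])

```text
clock: 7.33
eef_pos: [628.4, -3.6, 291.1]
tcp_rot: [-3.141, -0.007, -0.051]
contact_force: [0.9, 0.3, 1.2]
opening: -0.002
grasp_force: 0.0
```

```bash
python3 -c "
from h import *
a=np.deg2rad(49);p=C+50*np.array([np.cos(a),np.sin(a)])
print(rel([[*p,208]]),r.sense()['clock'])
f=cams.grab_frame('top');m=f['color'];cv2.imwrite('pics/e.png',m)"
```

```text
(array([[-0.0002,  0.0008,  0.0831]]), array([-0.001 , -0.0074,  0.0018])) 7.3333
```

View pics/e.png

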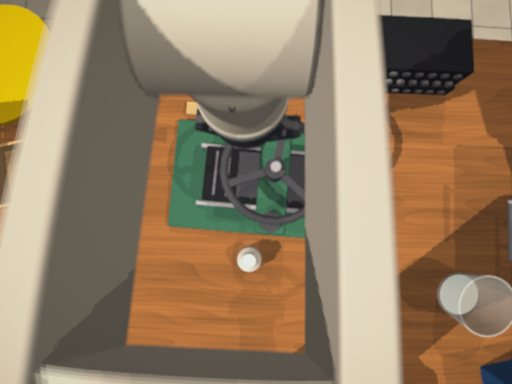

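The mould end is now at about u=203. It was at 172, so it has moved about 68 mm, which agrees with home. The spokes are unmoved and the tool is above the gap. I'll insert the fingers.

Request:
send_rows(targets=[0,0.001,0.025,0,0,0,-1,0,0.001,0.05,0,0,0,-1,0,0.001,0.07,0,0,0,-1,0,0.001,0.08,0,0,0,-1,0,0.001,0.08,0,0,0,-1,0,0.001,0.08,0,0,0,-1])

```text
clock: 7.88
eef_pos: [625.8, -4.6, 207.1]
tcp_rot: [-3.141, 0.001, -0.05]
contact_force: [0.7, 0.8, -0.7]
opening: 0.001
grasp_force: 0.0
```

```bash
cat >> h.py <<'E'
def state():
    s=r.sense(); d=s['eef_pos'][:2]-C; F=s['contact_force']; M=s['wrist_torque']
    T=(d[0]*F[1]-d[1]*F[0])/1e3
    p=[d@ex,d@ey]; print('clock %.2f z %.1f r %.1f phi %.1f F %s Tq %.2f (Mz %.2f) j6 %.2f yaw %.3f'%(s['clock'],s['eef_pos'][2],np.hypot(*d),np.rad2deg(np.arctan2(p[1],p[0])),F.round(1),T,M[2],s['qpos'][5],s['tcp_rot'][2]))
def arc(a0,step=5,n=12,rad=50,a1=None):
    P=lambda a:rad*np.array([np.cos(np.deg2rad(a)),-np.sin(np.deg2rad(a))])/1e3
    print(a0,[(P(a0-step*(i+1))-P(a0)).round(4).tolist() for i in range(n)])
E
python3 -c "
from h import *
state()
for a in (52,-8,-68,-128,-188,-248): arc(a)"
```

```text
clock 7.88 z 207.1 r 47.8 phi 54.5 F [ 0.7  0.8 -0.7] Tq -0.00 (Mz 0.00) j6 1.61 yaw -0.050
52 [[0.0033, 0.0028], [0.0064, 0.0059], [0.0091, 0.0093], [0.0116, 0.0129], [0.0138, 0.0167], [0.0156, 0.0207], [0.017, 0.0248], [0.0181, 0.029], [0.0188, 0.0333], [0.0192, 0.0377], [0.0191, 0.042], [0.0187, 0.0464]]
-8 [[-0.0008, 0.0043], [-0.002, 0.0085], [-0.0035, 0.0126], [-0.0054, 0.0165], [-0.0076, 0.0203], [-0.0101, 0.0238], [-0.0129, 0.0271], [-0.0161, 0.0302], [-0.0194, 0.033], [-0.023, 0.0354], [-0.0268, 0.0376], [-0.0308, 0.0394]]
-68 [[-0.0041, 0.0015], [-0.0083, 0.0025], [-0.0126, 0.0033], [-0.017, 0.0036], [-0.0213, 0.0036], [-0.0257, 0.0032], [-0.03, 0.0024], [-0.0342, 0.0012], [-0.0383, -0.0003], [-0.0422, -0.0022], [-0.046, -0.0044], [-0.0495, -0.007]]
-128 [[-0.0033, -0.0028], [-0.0064, -0.0059], [-0.0091, -0.0093], [-0.0116, -0.0129], [-0.0138, -0.0167], [-0.0156, -0.0207], [-0.017, -0.0248], [-0.0181, -0.029], [-0.0188, -0.0333], [-0.0192, -0.0377], [-0.0191, -0.042], [-0.0187, -0.0464]]
-188 [[0.0008, -0.0043], [0.002, -0.0085], [0.0035, -0.0126], [0.0054, -0.0165], [0.0076, -0.0203], [0.0101, -0.0238], [0.0129, -0.0271], [0.0161, -0.0302], [0.0194, -0.033], [0.023, -0.0354], [0.0268, -0.0376], [0.0308, -0.0394]]
-248 [[0.0041, -0.0015], [0.0083, -0.0025], [0.0126, -0.0033], [0.017, -0.0036], [0.0213, -0.0036], [0.0257, -0.0032], [0.03, -0.0024], [0.0342, -0.0012], [0.0383, 0.0003], [0.0422, 0.0022], [0.046, 0.0044], [0.0495, 0.007]]
```

Request:
send_rows(targets=[0.0033,0.0028,0,0,0,0,-1,0.0064,0.0059,0,0,0,0,-1,0.0091,0.0093,0,0,0,0,-1,0.0116,0.0129,0,0,0,0,-1,0.0138,0.0167,0,0,0,0,-1,0.0156,0.0207,0,0,0,0,-1,0.017,0.0248,0,0,0,0,-1,0.0181,0.029,0,0,0,0,-1,0.0188,0.0333,0,0,0,0,-1,0.0192,0.0377,0,0,0,0,-1,0.0191,0.042,0,0,0,0,-1,0.0187,0.0464,0,0,0,0,-1])

```text
clock: 8.88
eef_pos: [642.1, -53.2, 206.9]
tcp_rot: [3.142, 0.0, -0.051]
contact_force: [0.6, 0.7, 1.1]
opening: 0.001
grasp_force: 0.0
```

```bash
python3 -c "
from h import *
state()"
```

```text
clock 8.88 z 206.9 r 47.5 phi -10.6 F [0.6 0.7 1.1] Tq 0.04 (Mz 0.04) j6 1.54 yaw -0.051
```

Request:
send_rows(targets=[-0.0008,0.0043,0,0,0,0,-1,-0.002,0.0085,0,0,0,0,-1,-0.0035,0.0126,0,0,0,0,-1,-0.0054,0.0165,0,0,0,0,-1,-0.0076,0.0203,0,0,0,0,-1,-0.0101,0.0238,0,0,0,0,-1])

```text
clock: 9.38
eef_pos: [630.6, -76.3, 206.9]
tcp_rot: [3.142, -0.0, -0.051]
contact_force: [0.6, -0.6, 0.7]
opening: -0.001
grasp_force: 0.0
```

```bash
python3 -c "
from h import *
state()
f=cams.grab_frame('top');m=f['color'];cv2.imwrite('pics/f.png',m)"
```

```text
clock 9.38 z 206.9 r 48.8 phi -41.7 F [ 0.6 -0.6  0.7] Tq -0.00 (Mz -0.00) j6 1.50 yaw -0.051
```

View pics/f.png

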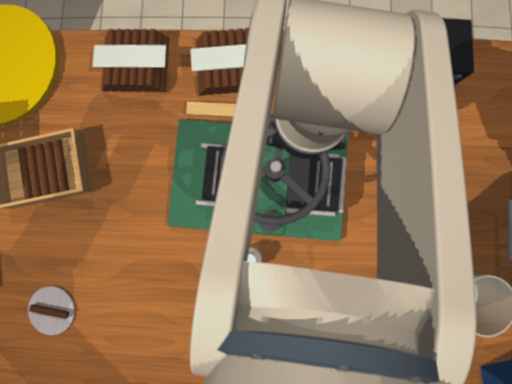

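```bash
cat >> h.py <<'E'
def spokes(f,z=230):
    "dark spoke-coloured fraction by world angle, radius 32..70"
    g=f['color'].astype(int); v,u=np.mgrid[:384,:512]; P=cast(f,np.c_[u.ravel(),v.ravel()],z)-C
    rr=np.hypot(*P.T); c=g.reshape(-1,3); m=(rr>30)&(rr<72); grey=(c.max(1)-c.min(1)<22)&(c.max(1)<125)&(c.max(1)>60)
    a=np.rad2deg(np.arctan2(P[:,1],P[:,0]))
    print([(int(k),round(float(grey[m&(abs((a-k+180)%360-180)<3)].mean()),1)) for k in range(-180,180,6)])
E
python3 -c "
from h import *
f={'color':cv2.imread('pics/top0.png')};g=cams.grab_frame('top')
g0=dict(g);g0['color']=f['color'];spokes(g0);spokes(g)
cv2.imwrite('pics/g.png',cv2.resize(g['color'][90:260,155:365],None,fx=3.7,fy=3.5,interpolation=2))"
```

```text
[(-180, 0.0), (-174, 0.0), (-168, 0.0), (-162, 0.1), (-156, 0.2), (-150, 0.4), (-144, 0.6), (-138, 0.9), (-132, 1.0), (-126, 0.9), (-120, 0.7), (-114, 0.6), (-108, 0.6), (-102, 0.6), (-96, 0.5), (-90, 0.5), (-84, 0.6), (-78, 0.6), (-72, 0.8), (-66, 0.6), (-60, 0.4), (-54, 0.2), (-48, 0.1), (-42, 0.1), (-36, 0.0), (-30, 0.0), (-24, 0.0), (-18, 0.5), (-12, 1.0), (-6, 0.8), (0, 0.4), (6, 0.4), (12, 0.0), (18, 0.0), (24, 0.0), (30, 0.0), (36, 0.1), (42, 0.1), (48, 0.4), (54, 0.6), (60, 0.8), (66, 0.8), (72, 0.8), (78, 0.8), (84, 0.8), (90, 0.8), (96, 0.8), (102, 0.9), (108, 1.0), (114, 1.0), (120, 1.0), (126, 1.0), (132, 0.9), (138, 0.6), (144, 0.3), (150, 0.1), (156, 0.0), (162, 0.0), (168, 0.0), (174, 0.1)]
[(-180, 0.1), (-174, 0.0), (-168, 0.0), (-162, 0.1), (-156, 0.2), (-150, 0.3), (-144, 0.5), (-138, 0.9), (-132, 1.0), (-126, 0.9), (-120, 0.4), (-114, 0.5), (-108, 0.5), (-102, 0.5), (-96, 0.5), (-90, 0.4), (-84, 0.5), (-78, 0.5), (-72, 0.4), (-66, 0.4), (-60, 0.3), (-54, 0.2), (-48, 0.1), (-42, 0.1), (-36, 0.1), (-30, 0.1), (-24, 0.1), (-18, 0.1), (-12, 0.2), (-6, 0.2), (0, 0.3), (6, 0.7), (12, 0.6), (18, 0.3), (24, 0.3), (30, 0.2), (36, 0.1), (42, 0.0), (48, 0.0), (54, 0.0), (60, 0.0), (66, 0.0), (72, 0.0), (78, 0.0), (84, 0.0), (90, 0.0), (96, 0.0), (102, 0.0), (108, 0.0), (114, 0.0), (120, 0.0), (126, 0.1), (132, 0.2), (138, 0.2), (144, 0.3), (150, 0.5), (156, 0.2), (162, 0.0), (168, 0.0), (174, 0.1)]
```

View pics/g.png

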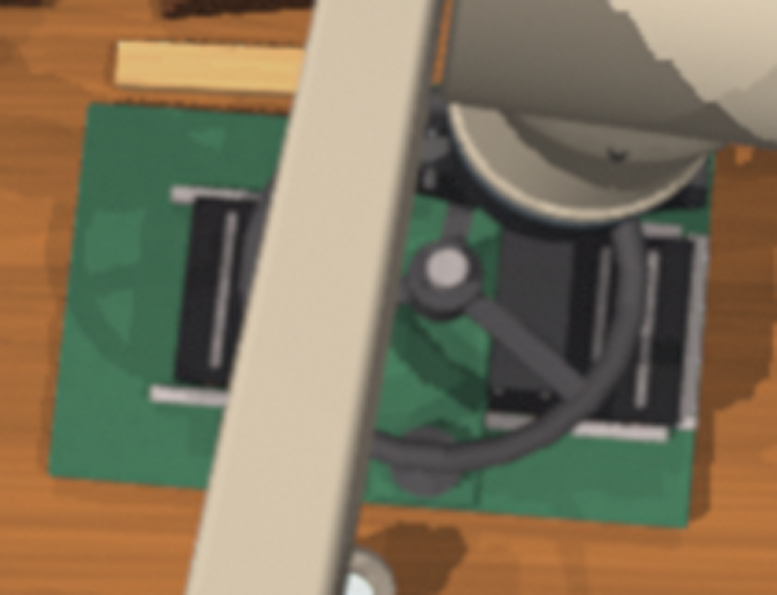

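The mould now touches the end stop at right (685,300). The spokes still appear at (580,388) and (460,215), so no turn is visible yet. I'll check the geometry and approach the next spoke slowly.

```bash
python3 -c "
from h import *
g=cams.grab_frame('top')
A=lambda p:np.array(p,float)/[3.7,3.5]+[154.7,89.7]
for z in(280,310,340): print(z,cast(g,A([(435,150),(700,180)]),z).round())
print('platen edges r: z100',cast(g,A([(498,225),(575,240)]),90).round())
s=cams.grab_frame('side');cv2.imwrite('pics/s.png',s['color'])
spokes(s)
arc(-40,5,12)"
```

```text
280 [[ 645.  -36.]
 [ 635. -145.]]
310 [[ 639.  -35.]
 [ 629. -139.]]
340 [[ 632.  -35.]
 [ 623. -133.]]
platen edges r: z100 [[ 643.  -75.]
 [ 635. -117.]]
[(-180, 0.5), (-174, 0.4), (-168, 0.7), (-162, 1.0), (-156, 1.0), (-150, 0.8), (-144, 0.6), (-138, 0.9), (-132, 1.0), (-126, 0.8), (-120, 0.3), (-114, 0.3), (-108, 0.3), (-102, 0.2), (-96, 0.1), (-90, 0.3), (-84, 0.0), (-78, 0.0), (-72, 0.0), (-66, 0.0), (-60, 0.0), (-54, 0.4), (-48, 0.4), (-42, 0.1), (-36, 0.0), (-30, 0.0), (-24, 0.1), (-18, 0.3), (-12, 0.6), (-6, 0.5), (0, 0.4), (6, 0.4), (12, 0.4), (18, 0.3), (24, 0.1), (30, 0.0), (36, 0.1), (42, 0.1), (48, 0.1), (54, 0.1), (60, 0.1), (66, 0.1), (72, 0.1), (78, 0.1), (84, 0.8), (90, 0.9), (96, 0.9), (102, 1.0), (108, 1.0), (114, 0.9), (120, 0.8), (126, 0.6), (132, 0.6), (138, 0.4), (144, 0.2), (150, 0.1), (156, 0.1), (162, 0.1), (168, 0.0), (174, 0.2)]
-40 [[-0.0029, 0.0032], [-0.0062, 0.0062], [-0.0096, 0.0088], [-0.0133, 0.0112], [-0.0172, 0.0132], [-0.0212, 0.0148], [-0.0254, 0.0162], [-0.0296, 0.0171], [-0.0339, 0.0177], [-0.0383, 0.0179], [-0.0427, 0.0177], [-0.047, 0.0171]]
```

Request:
send_rows(targets=[-0.0029,0.0032,0,0,0,0,-1,-0.0062,0.0062,0,0,0,0,-1,-0.0096,0.0088,0,0,0,0,-1,-0.0133,0.0112,0,0,0,0,-1,-0.0172,0.0132,0,0,0,0,-1,-0.0212,0.0148,0,0,0,0,-1,-0.0254,0.0162,0,0,0,0,-1,-0.0296,0.0171,0,0,0,0,-1,-0.0339,0.0177,0,0,0,0,-1,-0.0383,0.0179,0,0,0,0,-1,-0.0427,0.0177,0,0,0,0,-1,-0.047,0.0171,0,0,0,0,-1])

```text
clock: 10.58
eef_pos: [582.6, -90.6, 206.9]
tcp_rot: [-3.142, -0.0, -0.051]
contact_force: [-0.7, 0.2, -0.9]
opening: 0.001
grasp_force: 0.0
```

```bash
python3 -c "
from h import *
state();g=cams.grab_frame('top');spokes(g);s=cams.grab_frame('side');spokes(s);state()
cv2.imwrite('pics/t.png',np.hstack([cv2.resize(g['color'][110:240,200:345],None,fx=2.7,fy=4,interpolation=2),cv2.resize(s['color'][120:250,190:335],None,fx=2.7,fy=4,interpolation=2)]))"
```

```text
clock 10.58 z 206.9 r 50.4 phi -102.4 F [-0.7  0.2 -0.9] Tq -0.04 (Mz 0.00) j6 1.47 yaw -0.051
[(-180, 0.0), (-174, 0.0), (-168, 0.0), (-162, 0.0), (-156, 0.2), (-150, 0.2), (-144, 0.4), (-138, 0.7), (-132, 0.8), (-126, 0.5), (-120, 0.2), (-114, 0.5), (-108, 1.0), (-102, 1.0), (-96, 1.0), (-90, 0.9), (-84, 0.6), (-78, 0.2), (-72, 0.1), (-66, 0.1), (-60, 0.1), (-54, 0.1), (-48, 0.2), (-42, 0.3), (-36, 0.2), (-30, 0.0), (-24, 0.0), (-18, 0.0), (-12, 0.0), (-6, 0.0), (0, 0.0), (6, 0.0), (12, 0.0), (18, 0.2), (24, 0.1), (30, 0.1), (36, 0.1), (42, 0.2), (48, 0.4), (54, 0.6), (60, 0.8), (66, 0.7), (72, 0.7), (78, 0.7), (84, 0.7), (90, 0.6), (96, 0.6), (102, 0.8), (108, 1.0), (114, 1.0), (120, 1.0), (126, 1.0), (132, 0.8), (138, 0.6), (144, 0.3), (150, 0.1), (156, 0.0), (162, 0.0), (168, 0.0), (174, 0.0)]
[(-180, 0.5), (-174, 0.3), (-168, 0.8), (-162, 1.0), (-156, 1.0), (-150, 0.8), (-144, 0.6), (-138, 0.9), (-132, 1.0), (-126, 0.9), (-120, 0.3), (-114, 0.4), (-108, 0.5), (-102, 0.3), (-96, 0.0), (-90, 0.0), (-84, 0.0), (-78, 0.0), (-72, 0.0), (-66, 0.1), (-60, 0.4), (-54, 0.6), (-48, 0.4), (-42, 0.3), (-36, 0.1), (-30, 0.1), (-24, 0.1), (-18, 0.4), (-12, 1.0), (-6, 1.0), (0, 0.8), (6, 0.6), (12, 0.4), (18, 0.3), (24, 0.1), (30, 0.0), (36, 0.1), (42, 0.1), (48, 0.1), (54, 0.1), (60, 0.1), (66, 0.1), (72, 0.0), (78, 0.1), (84, 0.8), (90, 0.8), (96, 0.9), (102, 1.0), (108, 1.0), (114, 0.9), (120, 0.7), (126, 0.6), (132, 0.6), (138, 0.3), (144, 0.2), (150, 0.2), (156, 0.1), (162, 0.0), (168, 0.0), (174, 0.1)]
clock 10.68 z 206.9 r 50.3 phi -102.7 F [-0.5  0.1 -0.3] Tq -0.03 (Mz 0.02) j6 1.47 yaw -0.051
```

View pics/t.png

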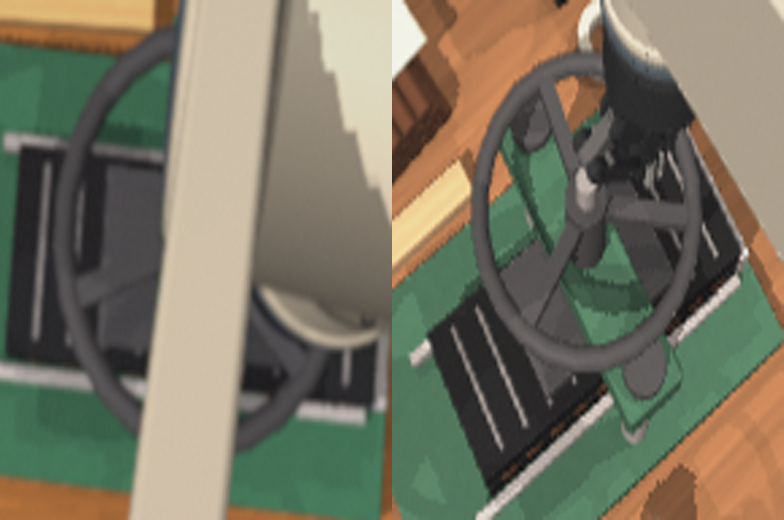

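The side half shows the gripper inside the wheel's right-hand gap, near (650,165), with the spokes at (560,120), (650,210) and (560,270) unmoved. I'll project the TCP into this view to check its height.

```bash
cat >> h.py <<'E'
def proj(f,P):
    Rc=R.from_euler('xyz',f['attitude']).inv(); q=Rc.apply(np.array(P,float).reshape(-1,3)-f['xyz'])
    return cv2.projectPoints(q,np.zeros(3),np.zeros(3),K(f),np.array([f['k1'],0,0,0.]))[0].reshape(-1,2)
E
python3 -c "
from h import *
s=cams.grab_frame('side'); e=r.sense()['eef_pos']
for dz in(0,20,40,73,100): p=proj(s,e+[0,0,dz])[0]; print(dz,p.round(1),((p-[190,120])*[2.7,4]+[392,0]).round())
a=np.deg2rad(-130);b=np.deg2rad(-11)
for t in(a,b): print(((proj(s,[C[0]+60*np.cos(t),C[1]+60*np.sin(t),225])[0]-[190,120])*[2.7,4]+[392,0]).round())
print(s['color'][120:200:1,278:296:6].mean(2).astype(int).tolist())
arc(-102,3,12)
"
```

```text
0 [283.  166.6] [643. 187.]
20 [283.6 163.2] [645. 173.]
40 [284.3 159.6] [646. 159.]
73 [285.4 153.3] [649. 133.]
100 [286.3 147.7] [652. 111.]
[662. 213.]
[554. 112.]
[[161, 157, 158], [156, 157, 157], [164, 157, 158], [171, 156, 157], [171, 157, 156], [172, 157, 157], [172, 157, 157], [171, 167, 157], [192, 157, 157], [217, 166, 157], [208, 172, 157], [182, 204, 157], [143, 221, 157], [108, 194, 157], [93, 175, 166], [86, 130, 170], [67, 108, 126], [54, 89, 103], [55, 82, 89], [48, 61, 81], [46, 53, 59], [45, 55, 51], [44, 48, 52], [46, 45, 46], [45, 46, 44], [46, 45, 43], [47, 46, 44], [45, 46, 43], [46, 45, 45], [46, 45, 42], [41, 44, 45], [36, 46, 43], [36, 47, 45], [37, 41, 33], [37, 41, 29], [40, 40, 36], [46, 39, 40], [48, 39, 73], [47, 41, 91], [37, 38, 94], [33, 37, 74], [34, 82, 65], [38, 128, 50], [45, 134, 44], [37, 134, 44], [48, 131, 43], [67, 90, 43], [67, 44, 35], [68, 33, 33], [78, 46, 33], [92, 84, 71], [95, 89, 88], [95, 89, 89], [94, 93, 88], [88, 95, 89], [69, 75, 83], [67, 67, 67], [67, 68, 44], [67, 66, 34], [67, 66, 32], [67, 68, 34], [63, 63, 36], [61, 62, 55], [61, 60, 61], [58, 60, 61], [66, 61, 61], [81, 61, 61], [97, 61, 63], [98, 66, 68], [94, 67, 67], [67, 68, 68], [60, 69, 68], [60, 67, 48], [61, 60, 41], [59, 58, 62], [60, 58, 75], [59, 60, 83], [60, 71, 88], [90, 102, 90], [92, 72, 91]]
-102 [[-0.0025, -0.0006], [-0.0051, -0.0014], [-0.0075, -0.0022], [-0.0099, -0.0032], [-0.0123, -0.0044], [-0.0146, -0.0056], [-0.0168, -0.007], [-0.019, -0.0085], [-0.0211, -0.0101], [-0.0231, -0.0118], [-0.025, -0.0136], [-0.0268, -0.0155]]
```

```bash
python3 -c "
from h import *
s=cams.grab_frame('side');c=s['color'].astype(int)
for v in range(146,184):
    print(v,''.join('G' if p[1]-p[2]>25 else ('#' if p.max()<62 else ('+' if p.max()<110 and p.max()-p.min()<25 else ('w' if p.min()>120 else '.'))) for p in c[v,255:315]))
e=r.sense()['eef_pos'];print(proj(s,[e,e+[11,0,0],e-[11,0,0],e+[0,15,0],e-[0,15,0]]).round())
"
```

```text
146 ............##++#############################.wwwwwwwwwwwwww
147 ...........+##+++#############################.wwwwwwwwwwwww
148 ..........+G#++++#############################+.wwwwwwwwwwww
149 ........++GG+++++#############################...wwwwwwwwwww
150 .......+G++++++++############################.....wwwwwwwwww
151 .....++++.+....+###########################+......wwwwwwwwww
152 +..++####......##########################+++w......wwwwwwwww
153 ++++####+.....+#########################++++........wwwwwwww
154 +++####+.....+++########################+++++........wwwwwww
155 ++###++.....+#++########################++++++w.......wwwwww
156 +++#+......++++########################++++++++w.......wwwww
157 +++++.....++++++#################+.+++##+++++++w........wwww
158 +++++....++##+++#################+.++w+#+++++++.w........www
159 ++++++..++####+++###############+#.+#ww##++++++++w.......www
160 ++++++.++######++##############+#+.+#+w+#++++++#+ww.......ww
161 ++++++++#+###################+..#+.###.w++++++++#.w........w
162 ++++ww.+####################+w..#++####.w+++++++##+w....
[... 735 characters left out ...]
++#++++++++++++++++++++++++++++++++++++########+w
175 ++++++++++++##+++++++++++++++++++++++++++++++++++++########.
176 +++++++++++###+GG+++++++++++++++++++++++++++++++++w########+
177 +++++++++++###+GGG++++++++++++++#####++++#++++++++w+########
178 +++++#++++####+GGGG++++++++++++++#####+++##++++++#.w+#######
179 ++++##++++####+GGGG++++++++++++++######++##++++++##.w#######
180 +++##+++++####+.GGGG++++++++++++++#####+.+#++++++##+w.######
181 +++#++++++####.GGGGGG++++++++++++++#####++++++++####.w+#####
182 ++##++++++####GGGGGGG++++++++++++++######+++++++#####.w+####
183 +##+++++++###GGGGGGGGG++++++++++++++######++++++#####+ww####
[[283. 167.]
 [280. 163.]
 [286. 170.]
 [278. 170.]
 [288. 163.]]
```

The crop suggests the fingertips sit higher than the TCP reading implies and passed over the spoke tops. I'll lift, reorient so the tool can turn with the wheel, and go in lower and at a larger radius.

Request:
send_rows(targets=[0,0,-0.035,0,0,0,-1,0,0,-0.07,0,0,0,-1,0,0,-0.1,0,0,0,-1,0,0,-0.1,0,0,-0.12,-1,0,0,-0.1,0,0,-0.24,-1,0,0,-0.1,0,0,-0.36,-1,0,0,-0.1,0,0,-0.48,-1,0,0,-0.1,0,0,-0.6,-1,0,0,-0.1,0,0,-0.72,-1,0,0,-0.1,0,0,-0.84,-1,0,0,-0.1,0,0,-0.96,-1,0,0,-0.1,0,0,-1.08,-1])

```text
clock: 11.78
eef_pos: [583.4, -90.6, 306.9]
tcp_rot: [3.141, -0.0, 1.035]
contact_force: [-0.2, 0.0, -0.1]
opening: 0.003
grasp_force: 0.0
```

Request:
send_rows(targets=[0,0,0,0,0,-0.12,-1,0,0,0,0,0,-0.24,-1,0,0,0,0,0,-0.36,-1,0,0,0,0,0,-0.48,-1,0,0,0,0,0,-0.6,-1,0,0,0,0,0,-0.72,-1,0,0,0,0,0,-0.84,-1,0,0,0,0,0,-0.96,-1,0,0,0,0,0,-1.08,-1,0,0,0,0,0,-1.2,-1,0,0,0,0,0,-1.32,-1,0,0,0,0,0,-1.44,-1])

```text
clock: 12.78
eef_pos: [583.3, -90.6, 306.9]
tcp_rot: [3.142, 0.0, 2.475]
contact_force: [-1.0, -0.6, 0.2]
opening: -0.002
grasp_force: 0.0
```

Request:
send_rows(targets=[0,0,0,0,0,-0.12,-1,0,0,0,0,0,-0.24,-1,0,0,0,0,0,-0.36,-1,0,0,0,0,0,-0.48,-1,0,0,0,0,0,-0.6,-1,0,0,0,0,0,-0.72,-1,0,0,0,0,0,-0.84,-1,0,0,0,0,0,-0.96,-1,0,0,0,0,0,-1.08,-1,0,0,0,0,0,-1.2,-1,0,0,0,0,0,-1.32,-1,0,0,0,0,0,-1.44,-1])

```text
clock: 13.78
eef_pos: [583.3, -90.6, 306.9]
tcp_rot: [-3.141, 0.0, -2.368]
contact_force: [-0.1, 0.8, 1.1]
opening: 0.002
grasp_force: 0.0
```

```bash
python3 -c "
from h import *
state()
a=np.deg2rad(-92);p=press(54*np.cos(a),54*np.sin(a),196)
s=r.sense();Rt=R.from_euler('xyz',s['tcp_rot']);print(Rt.inv().apply(p-s['eef_pos']).round(1), s['qpos'].round(2))
t=s['tcp_rot'][2]-PY; print('yaw press deg',np.rad2deg(t))
"
```

```text
clock 13.78 z 306.9 r 50.3 phi -101.6 F [-0.1  0.8  1.1] Tq -0.02 (Mz -0.02) j6 -2.50 yaw -2.368
[ -2.1  -9.2 110.9] [-0.16  0.22  1.58 -0.    1.34 -2.5 ]
yaw press deg -132.66254151265645
```

Request:
send_rows(targets=[-0.002,-0.009,0,0,0,-0.12,-1,-0.002,-0.009,0,0,0,-0.24,-1,-0.002,-0.009,0,0,0,-0.35,-1,-0.002,-0.009,0.025,0,0,-0.35,-1,-0.002,-0.009,0.055,0,0,-0.35,-1,-0.002,-0.009,0.08,0,0,-0.35,-1,-0.002,-0.009,0.1,0,0,-0.35,-1,-0.002,-0.009,0.111,0,0,-0.35,-1,-0.002,-0.009,0.111,0,0,-0.35,-1,-0.002,-0.009,0.111,0,0,-0.35,-1])

```text
clock: 14.62
eef_pos: [591.1, -95.7, 196.1]
tcp_rot: [3.141, -0.0, -2.024]
contact_force: [0.1, -0.0, 0.9]
opening: 0.0
grasp_force: 0.0
```

```bash
cat >> h.py <<'E'
def stroke(dphi_list,rad=54,turn=True):
    "tool-frame rows for an arc from the measured pose; turn = tool goes round too"
    s=r.sense(); d=s['eef_pos'][:2]-C; Rt=R.from_euler('xyz',s['tcp_rot']); a0=np.arctan2(d[1],d[0])
    for k in dphi_list:
        a=a0-np.deg2rad(k); v=Rt.inv().apply(np.r_[C+rad*np.array([np.cos(a),np.sin(a)])-s['eef_pos'][:2],0])
        print(k,(v[:2]/1e3).round(4).tolist(),round(float(np.deg2rad(k)),3))
E
python3 -c "
from h import *
state(); stroke([5*i for i in range(1,7)])
"
```

```text
clock 14.62 z 196.1 r 54.0 phi -92.2 F [ 0.1 -0.   0.9] Tq 0.00 (Mz -0.00) j6 -2.85 yaw -2.024
5 [0.0015, 0.0045] 0.087
10 [0.0026, 0.009] 0.175
15 [0.0033, 0.0137] 0.262
20 [0.0035, 0.0184] 0.349
25 [0.0034, 0.0231] 0.436
30 [0.0028, 0.0278] 0.524
```

Rotate 25° without turning the tool, and look for contact.

Request:
send_rows(targets=[0.0015,0.0045,0,0,0,0,-1,0.0026,0.009,0,0,0,0,-1,0.0033,0.0137,0,0,0,0,-1,0.0035,0.0184,0,0,0,0.05,-1,0.0034,0.0231,0,0,0,0.1,-1,0.0028,0.0278,0,0,0,0.15,-1])

```text
clock: 15.12
eef_pos: [566.2, -86.9, 197.3]
tcp_rot: [-3.136, 0.001, -2.177]
contact_force: [6.7, -5.3, -2.1]
opening: 0.001
grasp_force: 3.4
```

```bash
python3 -c "
from h import *
state(); spokes(cams.grab_frame('side'));stroke([5*i for i in range(1,13)])
"
```

```text
clock 15.12 z 197.3 r 53.9 phi -120.5 F [ 6.7 -5.3 -2.1] Tq 0.46 (Mz -0.08) j6 -2.69 yaw -2.177
[(-180, 0.5), (-174, 0.2), (-168, 0.8), (-162, 1.0), (-156, 0.8), (-150, 0.8), (-144, 0.4), (-138, 0.8), (-132, 0.7), (-126, 0.7), (-120, 0.5), (-114, 0.2), (-108, 0.1), (-102, 0.1), (-96, 0.1), (-90, 0.2), (-84, 0.1), (-78, 0.1), (-72, 0.2), (-66, 0.1), (-60, 0.1), (-54, 0.0), (-48, 0.0), (-42, 0.0), (-36, 0.0), (-30, 0.0), (-24, 0.4), (-18, 1.0), (-12, 0.9), (-6, 0.6), (0, 0.6), (6, 0.6), (12, 0.4), (18, 0.3), (24, 0.1), (30, 0.0), (36, 0.1), (42, 0.1), (48, 0.1), (54, 0.0), (60, 0.1), (66, 0.1), (72, 0.1), (78, 0.1), (84, 0.8), (90, 0.9), (96, 1.0), (102, 1.0), (108, 0.8), (114, 0.9), (120, 0.7), (126, 0.7), (132, 0.6), (138, 0.3), (144, 0.3), (150, 0.2), (156, 0.2), (162, 0.2), (168, 0.3), (174, 0.4)]
5 [-0.0002, 0.0047] 0.087
10 [-0.0008, 0.0094] 0.175
15 [-0.0018, 0.014] 0.262
20 [-0.0032, 0.0185] 0.349
25 [-0.0049, 0.0228] 0.436
30 [-0.0071, 0.027] 0.524
35 [-0.0096, 0.031] 0.611
40 [-0.0125, 0.0348] 0.698
45 [-0.0156, 0.0383] 0.785
50 [-0.0191, 0.0415] 0.873
55 [-0.0228, 0.0443] 0.96
60 [-0.0268, 0.0469] 1.047
```

The spoke is now engaged at about 8.5 N and turning. The tool is radial, so one arc table serves for every stroke.

Request:
send_rows(targets=[-0.0002,0.0047,0.001,0,0,0.087,-1,-0.0008,0.0094,0.002,0,0,0.175,-1,-0.0018,0.014,0.003,0,0,0.262,-1,-0.0032,0.0185,0.003,0,0,0.349,-1,-0.0049,0.0228,0.003,0,0,0.436,-1,-0.0071,0.027,0.003,0,0,0.524,-1,-0.0096,0.031,0.003,0,0,0.611,-1,-0.0125,0.0348,0.003,0,0,0.698,-1,-0.0156,0.0383,0.003,0,0,0.785,-1,-0.0191,0.0415,0.003,0,0,0.873,-1,-0.0228,0.0443,0.003,0,0,0.96,-1,-0.0268,0.0469,0.003,0,0,1.047,-1])

```text
clock: 16.17
eef_pos: [541.9, -38.8, 194.7]
tcp_rot: [-3.139, 0.004, 3.058]
contact_force: [-0.1, -7.5, 5.6]
opening: -0.003
grasp_force: 3.9
```

```bash
python3 -c "
from h import *
state(); stroke([30,60])
"
```

```text
clock 16.17 z 194.7 r 54.2 phi 179.7 F [-0.1 -7.5  5.6] Tq 0.41 (Mz -0.06) j6 -1.56 yaw 3.058
30 [-0.0067, 0.0272] 0.524
60 [-0.026, 0.0474] 1.047
```

Request:
send_rows(targets=[-0.0002,0.0047,0,0,0,0.087,-1,-0.0008,0.0094,0,0,0,0.175,-1,-0.0018,0.014,0,0,0,0.262,-1,-0.0032,0.0185,0,0,0,0.349,-1,-0.0049,0.0228,0,0,0,0.436,-1,-0.0071,0.027,0,0,0,0.524,-1,-0.0096,0.031,0,0,0,0.611,-1,-0.0125,0.0348,0,0,0,0.698,-1,-0.0156,0.0383,0,0,0,0.785,-1,-0.0191,0.0415,0,0,0,0.873,-1,-0.0228,0.0443,0,0,0,0.96,-1,-0.0265,0.0471,0,0,0,1.047,-1])

```text
clock: 17.17
eef_pos: [569.7, 6.9, 193.7]
tcp_rot: [-3.139, 0.0, 2.011]
contact_force: [-6.3, -2.6, 4.6]
opening: 0.003
grasp_force: 3.7
```

```bash
python3 -c "
from h import *
state(); stroke([30,60])
"
```

```text
clock 17.17 z 193.7 r 55.5 phi 121.3 F [-6.3 -2.6  4.6] Tq 0.37 (Mz -0.07) j6 -0.43 yaw 2.011
30 [-0.0073, 0.0274] 0.524
60 [-0.026, 0.0482] 1.047
```

Request:
send_rows(targets=[-0.0004,0.0047,0,0,0,0.087,-1,-0.0011,0.0094,0,0,0,0.175,-1,-0.0022,0.014,0,0,0,0.262,-1,-0.0036,0.0185,0,0,0,0.349,-1,-0.0053,0.0228,0,0,0,0.436,-1,-0.0075,0.027,0,0,0,0.524,-1,-0.01,0.031,0,0,0,0.611,-1,-0.0129,0.0348,0,0,0,0.698,-1,-0.016,0.0383,0,0,0,0.785,-1,-0.0195,0.0415,0,0,0,0.873,-1,-0.0232,0.0443,0,0,0,0.96,-1,-0.027,0.0473,0,0,0,1.047,-1])

```text
clock: 18.17
eef_pos: [624.7, 5.4, 193.8]
tcp_rot: [-3.139, -0.002, 0.964]
contact_force: [-3.3, 7.8, 2.5]
opening: -0.006
grasp_force: 4.1
```

```bash
python3 -c "
from h import *
state(); stroke([30,60])
"
```

```text
clock 18.17 z 193.8 r 55.4 phi 61.8 F [-3.3  7.8  2.5] Tq 0.38 (Mz -0.03) j6 0.61 yaw 0.964
30 [-0.007, 0.0275] 0.524
60 [-0.0255, 0.0484] 1.047
```

Request:
send_rows(targets=[-0.0004,0.0047,0,0,0,0.087,-1,-0.0011,0.0094,0,0,0,0.175,-1,-0.0022,0.014,0,0,0,0.262,-1,-0.0036,0.0185,0,0,0,0.349,-1,-0.0053,0.0228,0,0,0,0.436,-1,-0.0075,0.027,0,0,0,0.524,-1,-0.01,0.031,0,0,0,0.611,-1,-0.0129,0.0348,0,0,0,0.698,-1,-0.016,0.0383,0,0,0,0.785,-1,-0.0195,0.0415,0,0,0,0.873,-1,-0.0232,0.0443,0,0,0,0.96,-1,-0.027,0.0473,0,0,0,1.047,-1])

```text
clock: 19.17
eef_pos: [651.4, -43.9, 194.2]
tcp_rot: [-3.139, -0.005, -0.083]
contact_force: [6.6, 7.1, -1.4]
opening: -0.001
grasp_force: 4.3
```

```bash
python3 -c "
from h import *
state(); stroke([30,60])
"
```

```text
clock 19.17 z 194.2 r 55.4 phi 1.0 F [ 6.6  7.1 -1.4] Tq 0.40 (Mz -0.02) j6 1.58 yaw -0.083
30 [-0.0073, 0.0274] 0.524
60 [-0.0261, 0.0481] 1.047
```

Request:
send_rows(targets=[-0.0002,0.0047,0,0,0,0.087,-1,-0.0008,0.0094,0,0,0,0.175,-1,-0.0018,0.014,0,0,0,0.262,-1,-0.0032,0.0185,0,0,0,0.349,-1,-0.0049,0.0228,0,0,0,0.436,-1,-0.0071,0.027,0,0,0,0.524,-1,-0.0096,0.031,0,0,0,0.611,-1,-0.0125,0.0348,0,0,0,0.698,-1,-0.0156,0.0383,0,0,0,0.785,-1,-0.0191,0.0415,0,0,0,0.873,-1,-0.0228,0.0443,0,0,0,0.96,-1,-0.0265,0.0471,0,0,0,1.047,-1])

```text
clock: 20.17
eef_pos: [621.9, -91.1, 194.4]
tcp_rot: [-3.135, -0.004, -1.13]
contact_force: [8.9, -1.1, -3.5]
opening: -0.002
grasp_force: 4.5
```

```bash
python3 -c "
from h import *
state(); s=r.sense(); stroke([5,10])
"
```

```text
clock 20.17 z 194.4 r 55.5 phi -59.1 F [ 8.9 -1.1 -3.5] Tq 0.41 (Mz -0.03) j6 2.55 yaw -1.130
5 [-0.0015, 0.0048] 0.087
10 [-0.0019, 0.0095] 0.175
```

Request:
send_rows(targets=[0,-0.008,0,0,0,0,-1,0,-0.012,0,0,0,0,-1,0,-0.012,-0.035,0,0,0,-1,0,-0.012,-0.07,0,0,0,-1,0,-0.012,-0.105,0,0,0,-1,0,-0.012,-0.11,0,0,-0.12,-1,0,-0.012,-0.11,0,0,-0.24,-1,0,-0.012,-0.11,0,0,-0.36,-1,0,-0.012,-0.11,0,0,-0.48,-1,0,-0.012,-0.11,0,0,-0.6,-1,0,-0.012,-0.11,0,0,-0.72,-1,0,-0.012,-0.11,0,0,-0.84,-1])

```text
clock: 21.17
eef_pos: [629.9, -84.8, 303.2]
tcp_rot: [-3.141, 0.0, -0.277]
contact_force: [0.3, 0.3, 0.1]
opening: 0.002
grasp_force: 0.0
```

Request:
send_rows(targets=[0,0,0,0,0,-0.12,-1,0,0,0,0,0,-0.24,-1,0,0,0,0,0,-0.36,-1,0,0,0,0,0,-0.48,-1,0,0,0,0,0,-0.6,-1,0,0,0,0,0,-0.72,-1,0,0,0,0,0,-0.84,-1,0,0,0,0,0,-0.96,-1,0,0,0,0,0,-1.08,-1,0,0,0,0,0,-1.2,-1,0,0,0,0,0,-1.32,-1,0,0,0,0,0,-1.44,-1])

```text
clock: 22.17
eef_pos: [629.9, -84.8, 303.1]
tcp_rot: [-3.141, -0.0, 1.163]
contact_force: [0.6, 1.1, -0.1]
opening: -0.0
grasp_force: 0.0
```

Request:
send_rows(targets=[0,0,0,0,0,-0.12,-1,0,0,0,0,0,-0.24,-1,0,0,0,0,0,-0.36,-1,0,0,0,0,0,-0.48,-1,0,0,0,0,0,-0.6,-1,0,0,0,0,0,-0.72,-1,0,0,0,0,0,-0.84,-1,0,0,0,0,0,-0.86,-1,0,0,0,0,0,-0.86,-1])

```text
clock: 22.92
eef_pos: [630.0, -84.9, 303.0]
tcp_rot: [-3.142, -0.0, 2.014]
contact_force: [0.4, 0.6, -0.1]
opening: 0.001
grasp_force: 0.0
```

```bash
python3 -c "
from h import *
state()
a=np.deg2rad(-45);p=press(55*np.cos(a),55*np.sin(a),194)
s=r.sense();Rt=R.from_euler('xyz',s['tcp_rot']);print(Rt.inv().apply(p-s['eef_pos']).round(1),'yaw press deg',np.rad2deg(s['tcp_rot'][2]-PY))
spokes(cams.grab_frame('top'));spokes(cams.grab_frame('side'))"
```

```text
clock 22.92 z 303.0 r 54.8 phi -48.6 F [ 0.4  0.6 -0.1] Tq 0.04 (Mz -0.00) j6 -0.58 yaw 2.014
[  0.6   3.4 109. ] yaw press deg 118.42226443290454
[(-180, 0.1), (-174, 0.0), (-168, 0.0), (-162, 0.1), (-156, 0.2), (-150, 0.3), (-144, 0.4), (-138, 0.2), (-132, 0.2), (-126, 0.7), (-120, 0.6), (-114, 0.6), (-108, 0.6), (-102, 0.6), (-96, 0.6), (-90, 0.5), (-84, 0.8), (-78, 1.0), (-72, 0.9), (-66, 0.6), (-60, 0.4), (-54, 0.2), (-48, 0.3), (-42, 0.2), (-36, 0.0), (-30, 0.0), (-24, 0.0), (-18, 0.0), (-12, 0.5), (-6, 0.0), (0, 0.0), (6, 0.0), (12, 0.0), (18, 0.0), (24, 0.0), (30, 0.0), (36, 0.0), (42, 0.0), (48, 0.0), (54, 0.0), (60, 0.0), (66, 0.0), (72, 0.0), (78, 0.0), (84, 0.0), (90, 0.0), (96, 0.0), (102, 0.0), (108, 0.0), (114, 0.0), (120, 0.0), (126, 0.0), (132, 0.0), (138, 0.0), (144, 0.0), (150, 0.0), (156, 0.0), (162, 0.0), (168, 0.0), (174, 0.3)]
[(-180, 0.3), (-174, 0.3), (-168, 0.8), (-162, 1.0), (-156, 0.9), (-150, 0.6), (-144, 0.5), (-138, 0.5), (-132, 0.3), (-126, 0.3), (-120, 0.2), (-114, 0.2), (-108, 0.3), (-102, 0.2), (-96, 0.1), (-90, 0.2), (-84, 0.8), (-78, 1.0), (-72, 0.8), (-66, 0.2), (-60, 0.0), (-54, 0.1), (-48, 0.0), (-42, 0.0), (-36, 0.0), (-30, 0.0), (-24, 0.0), (-18, 0.1), (-12, 0.0), (-6, 0.5), (0, 0.7), (6, 0.6), (12, 0.4), (18, 0.2), (24, 0.1), (30, 0.0), (36, 0.7), (42, 1.0), (48, 1.0), (54, 0.4), (60, 0.1), (66, 0.1), (72, 0.1), (78, 0.1), (84, 0.3), (90, 0.8), (96, 0.8), (102, 0.8), (108, 0.8), (114, 0.8), (120, 0.8), (126, 0.8), (132, 0.6), (138, 0.3), (144, 0.1), (150, 0.2), (156, 0.8), (162, 1.0), (168, 0.7), (174, 0.1)]
```

Request:
send_rows(targets=[0.0005,0.005,0.0,0,0,0,-1,0.0005,0.005,0.025,0,0,0,-1,0.0005,0.005,0.055,0,0,0,-1,0.0005,0.005,0.08,0,0,0,-1,0.0005,0.005,0.1,0,0,0,-1,0.0005,0.005,0.109,0,0,0,-1,0.0005,0.005,0.109,0,0,0,-1])

```text
clock: 23.6
eef_pos: [633.1, -82.4, 191.6]
tcp_rot: [-3.138, -0.002, 2.013]
contact_force: [-0.0, -0.2, 0.8]
opening: -0.003
grasp_force: 0.0
```

```bash
python3 -c "
from h import *
state(); stroke([5*i for i in range(1,13)],55)"
```

```text
clock 23.60 z 191.6 r 54.9 phi -44.4 F [-0.  -0.2  0.8] Tq -0.01 (Mz 0.04) j6 -0.57 yaw 2.013
5 [-0.0013, -0.0046] 0.087
10 [-0.0021, -0.0093] 0.175
15 [-0.0025, -0.0141] 0.262
20 [-0.0025, -0.0189] 0.349
25 [-0.0021, -0.0237] 0.436
30 [-0.0012, -0.0284] 0.524
35 [0.0001, -0.033] 0.611
40 [0.0017, -0.0375] 0.698
45 [0.0038, -0.0419] 0.785
50 [0.0062, -0.046] 0.873
55 [0.009, -0.0499] 0.96
60 [0.0121, -0.0536] 1.047
```

Request:
send_rows(targets=[-0.0013,-0.0046,0,0,0,0,-1,-0.0021,-0.0093,0,0,0,0,-1,-0.0025,-0.0141,0,0,0,0,-1,-0.0025,-0.0189,0,0,0,0.06,-1,-0.0021,-0.0237,0,0,0,0.14,-1,-0.0012,-0.0284,0,0,0,0.23,-1,0.0001,-0.033,0,0,0,0.31,-1,0.0017,-0.0375,0,0,0,0.4,-1,0.0038,-0.0419,0,0,0,0.49,-1,0.0062,-0.046,0,0,0,0.58,-1,0.009,-0.0499,0,0,0,0.66,-1,0.0121,-0.0536,0,0,0,0.75,-1])

```text
clock: 24.6
eef_pos: [582.7, -96.7, 195.7]
tcp_rot: [3.135, 0.001, 1.26]
contact_force: [5.9, -7.1, -3.3]
opening: -0.0
grasp_force: 4.4
```

```bash
python3 -c "
from h import *
state(); stroke([4*i for i in range(1,13)],55);print(np.rad2deg(r.sense()['tcp_rot'][2]-PY))"
```

```text
clock 24.60 z 195.7 r 56.3 phi -100.6 F [ 5.9 -7.1 -3.3] Tq 0.42 (Mz 0.00) j6 0.15 yaw 1.260
4 [0.0012, -0.0039] 0.07
8 [0.0013, -0.0078] 0.14
12 [0.0017, -0.0116] 0.209
16 [0.0023, -0.0154] 0.279
20 [0.0032, -0.0191] 0.349
24 [0.0044, -0.0228] 0.419
28 [0.0058, -0.0263] 0.489
32 [0.0075, -0.0298] 0.559
36 [0.0094, -0.0331] 0.628
40 [0.0115, -0.0363] 0.698
44 [0.0139, -0.0393] 0.768
48 [0.0165, -0.0422] 0.838
75.20158565770265
```

Request:
send_rows(targets=[0.0006,-0.0039,0,0,0,0.07,-1,0.001,-0.0078,0,0,0,0.14,-1,0.0016,-0.0116,0,0,0,0.209,-1,0.0023,-0.0154,0,0,0,0.279,-1,0.0032,-0.0191,0,0,0,0.349,-1,0.0044,-0.0228,0,0,0,0.419,-1,0.0058,-0.0263,0,0,0,0.489,-1,0.0075,-0.0298,0,0,0,0.559,-1])

```text
clock: 25.27
eef_pos: [555.5, -80.9, 195.5]
tcp_rot: [3.136, -0.001, 0.701]
contact_force: [2.1, -8.2, -1.9]
opening: 0.002
grasp_force: 4.1
```

```bash
python3 -c "
from h import *
state(); stroke([4,8],55);print(np.rad2deg(r.sense()['tcp_rot'][2]-PY))"
```

```text
clock 25.27 z 195.5 r 56.1 phi -133.1 F [ 2.1 -8.2 -1.9] Tq 0.41 (Mz -0.06) j6 0.73 yaw 0.701
4 [0.001, -0.0039] 0.07
8 [0.0012, -0.0077] 0.14
43.19963021259035
```

Request:
send_rows(targets=[0.0006,-0.0039,0,0,0,0.07,-1,0.001,-0.0078,0,0,0,0.14,-1,0.0016,-0.0116,0,0,0,0.209,-1,0.0023,-0.0154,0,0,0,0.279,-1,0.0032,-0.0191,0,0,0,0.349,-1])

```text
clock: 25.68
eef_pos: [544.6, -64.1, 195.4]
tcp_rot: [3.138, -0.001, 0.352]
contact_force: [-1.2, -9.0, 1.6]
opening: -0.002
grasp_force: 4.1
```

```bash
python3 -c "
from h import *
state()"
```

```text
clock 25.68 z 195.4 r 55.9 phi -153.6 F [-1.2 -9.   1.6] Tq 0.44 (Mz -0.03) j6 1.10 yaw 0.352
```

```bash
python3 -c "
from h import *
s=cams.grab_frame('side'); old=cv2.imread('pics/s.png'); state()
for h in (52,):
  for y in (132,120,110,100,90,-110,-120,-130):
    p=[press(-55,y,z) for z in (20,46,52,56,80)]; q=proj(s,p)
    a=q[0];b=q[4]; L=np.linspace(0,1,14); 
    for n,im in(('old',old),('new',s['color'])):
        pts=(a+(b-a)*L[:,None]*1.4-(b-a)*.2).astype(np.float32)
        v=cv2.remap(im,pts[:,0].reshape(1,-1),pts[:,1].reshape(1,-1),1)[0].astype(int); print(y,n,(v[:,2]-v[:,0]).tolist())
"
```

```text
clock 25.73 z 195.4 r 55.9 phi -154.5 F [-1.2 -5.4  1. ] Tq 0.25 (Mz -0.06) j6 1.11 yaw 0.347
132 old [17, 15, 7, 1, 1, 1, 0, -1, 0, -1, 0, 0, 1, 1]
132 new [15, 14, 7, 1, -1, -1, -1, -2, -1, 0, 1, 0, 0, 1]
120 old [17, 11, 3, 5, 11, 22, 34, 29, 16, 6, 1, 1, 1, 1]
120 new [17, 10, 2, 4, 9, 20, 32, 28, 16, 5, 1, -1, 0, 2]
110 old [17, 12, 5, 2, 2, 6, 11, 7, -1, 0, 0, 1, 1, 1]
110 new [17, 11, 4, 2, 1, 6, 9, 6, 0, 0, 1, 2, 2, 1]
100 old [17, 12, 6, 2, 1, 8, 15, 24, 25, 9, -1, -1, -1, 1]
100 new [16, 12, 7, 3, 2, 8, 11, 12, 8, 3, 0, -1, 0, 1]
90 old [16, 10, 5, 3, 8, 23, 29, 20, 10, 1, -1, 0, 1, 1]
90 new [15, 10, 5, 3, 9, 23, 30, 21, 11, 2, 0, 1, 2, 2]
-110 old [8, 4, 3, 0, 6, 11, 8, 0, 1, 1, 1, 2, 2, 1]
-110 new [9, 5, 4, -1, 5, 8, 8, 21, 30, 30, 30, 30, 30, 30]
-120 old [11, 15, 20, 22, 23, 13, 2, 0, -1, 0, 1, 2, 1, 2]
-120 new [11, 15, 24, 31, 30, 31, 31, 30, 30, 30, 30, 31, 29, 30]
-130 old [14, 16, 13, 13, 3, 1, 1, 0, 1, 2, 2, 2, 2, 2]
-130 new [30, 30, 30, 30, 31, 31, 30, 31, 30, 30, 30, 30, 30, 30]
```

Request:
send_rows(targets=[0.0002,-0.003,0,0,0,0.05,-1,0.0004,-0.005,0,0,0,0.087,-1])

```text
clock: 25.9
eef_pos: [542.9, -59.0, 195.3]
tcp_rot: [3.138, -0.0, 0.266]
contact_force: [-2.9, -7.0, 2.1]
opening: -0.001
grasp_force: 3.7
```

```bash
cat >> h.py <<'E'
def gap(s,im):
    ys=np.arange(70,139,1.); L=np.linspace(-.2,1.2,29)
    a=proj(s,[press(-55,y,20) for y in ys]); b=proj(s,[press(-55,y,80) for y in ys])
    pts=(a[:,None]+(b-a)[:,None]*L[None,:,None]).astype(np.float32)
    v=cv2.remap(im,pts[...,0],pts[...,1],1).astype(int); m=(v[...,2]-v[...,0]).mean(0)
    print('gap sum %.1f'%m[7:22].sum(), m.round(0).astype(int)[4:24].tolist())
E
python3 -c "
from h import *
s=cams.grab_frame('side'); gap(s,cv2.imread('pics/s.png')); gap(s,s['color']); state()"
```

```text
gap sum 133.4 [5, 3, 1, 1, 3, 5, 7, 10, 13, 16, 17, 17, 15, 12, 8, 5, 3, 1, 0, 0]
gap sum 107.1 [5, 3, 1, 1, 2, 4, 7, 10, 12, 14, 15, 14, 11, 8, 5, 3, 1, 0, 0, 0]
clock 25.95 z 195.3 r 55.7 phi -159.6 F [-1.6 -5.5  2.6] Tq 0.27 (Mz 0.01) j6 1.20 yaw 0.264
```

Request:
send_rows(targets=[0.0002,-0.003,0,0,0,0.05,-1,0.0004,-0.005,0,0,0,0.087,-1])

```text
clock: 26.12
eef_pos: [541.7, -54.1, 195.2]
tcp_rot: [3.139, 0.0, 0.179]
contact_force: [-3.6, -6.2, 2.5]
opening: -0.003
grasp_force: 3.8
```

Request:
send_rows(targets=[0.0006,-0.0039,0,0,0,0.07,-1,0.001,-0.0078,0,0,0,0.14,-1,0.0016,-0.0116,0,0,0,0.209,-1,0.0023,-0.0154,0,0,0,0.279,-1,0.0032,-0.0191,0,0,0,0.349,-1])

```text
clock: 26.53
eef_pos: [541.1, -34.6, 195.2]
tcp_rot: [3.139, -0.0, -0.171]
contact_force: [-3.9, -7.3, 3.3]
opening: -0.0
grasp_force: 4.1
```

```bash
python3 -c "
from h import *
s=cams.grab_frame('side'); gap(s,s['color']); state();spokes(s)"
```

```text
gap sum 105.0 [5, 2, 1, 1, 2, 4, 7, 9, 12, 14, 14, 13, 11, 8, 5, 3, 1, 1, 0, 1]
clock 26.58 z 195.2 r 55.3 phi 174.6 F [-3.3 -4.3  1.7] Tq 0.26 (Mz -0.03) j6 1.68 yaw -0.176
[(-180, 0.4), (-174, 0.3), (-168, 0.0), (-162, 0.0), (-156, 0.0), (-150, 0.0), (-144, 0.0), (-138, 0.0), (-132, 0.0), (-126, 0.0), (-120, 0.0), (-114, 0.0), (-108, 0.0), (-102, 0.0), (-96, 0.0), (-90, 0.0), (-84, 0.0), (-78, 0.0), (-72, 0.0), (-66, 0.0), (-60, 0.0), (-54, 0.0), (-48, 0.0), (-42, 0.0), (-36, 0.0), (-30, 0.0), (-24, 0.0), (-18, 0.1), (-12, 1.0), (-6, 1.0), (0, 1.0), (6, 0.4), (12, 0.3), (18, 0.2), (24, 0.2), (30, 0.5), (36, 1.0), (42, 1.0), (48, 0.5), (54, 0.1), (60, 0.1), (66, 0.1), (72, 0.1), (78, 0.1), (84, 0.2), (90, 0.7), (96, 0.8), (102, 0.6), (108, 0.8), (114, 1.0), (120, 0.7), (126, 0.6), (132, 0.5), (138, 0.2), (144, 0.0), (150, 0.1), (156, 0.4), (162, 0.2), (168, 0.2), (174, 0.3)]
```

Request:
send_rows(targets=[0.0001,-0.002,0,0,0,0.035,-1,0.0002,-0.0042,0,0,0,0.075,-1])

```text
clock: 26.75
eef_pos: [541.9, -30.3, 195.1]
tcp_rot: [3.139, -0.0, -0.244]
contact_force: [-4.5, -5.4, 3.7]
opening: 0.001
grasp_force: 3.7
```

```bash
python3 -c "
from h import *
state()"
```

```text
clock 26.75 z 195.1 r 55.3 phi 170.8 F [-4.5 -5.4  3.7] Tq 0.35 (Mz -0.04) j6 1.76 yaw -0.244
```

Request:
send_rows(targets=[0.0001,-0.0021,0,0,0,0.037,-1,0.0002,-0.0043,0,0,0,0.078,-1])

```text
clock: 26.92
eef_pos: [543.1, -26.1, 195.1]
tcp_rot: [3.139, -0.0, -0.322]
contact_force: [-5.4, -4.8, 3.0]
opening: 0.003
grasp_force: 3.7
```

```bash
python3 -c "
from h import *
state();s=cams.grab_frame('side'); gap(s,s['color'])"
```

```text
clock 26.92 z 195.1 r 55.3 phi 166.3 F [-5.4 -4.8  3. ] Tq 0.34 (Mz -0.06) j6 1.84 yaw -0.322
gap sum 104.4 [5, 3, 1, 1, 2, 4, 7, 9, 12, 14, 14, 13, 11, 8, 5, 3, 1, 1, 0, 0]
```

```bash
cat >> h.py <<'E'
def lidshift(s,im0,im1):
    "sub-pixel image shift of the lid's outer end, from im0 to im1, along the image direction of dz"
    q=proj(s,[press(x,y,75) for x in(-50,50) for y in(95,132)]); lo=q.min(0).astype(int)-3; hi=q.max(0).astype(int)+4
    g=[cv2.cvtColor(i,6)[lo[1]:hi[1],lo[0]:hi[0]].astype(np.float32) for i in(im0,im1)]
    M=np.eye(2,3,dtype=np.float32); m=np.zeros_like(g[0],np.uint8); cv2.fillConvexPoly(m,cv2.convexHull((q-lo).astype(np.int32)),255)
    cc,M=cv2.findTransformECC(g[0],g[1],M,cv2.MOTION_TRANSLATION,(3,200,1e-6),m,1)
    d=proj(s,[press(0,115,85),press(0,115,65)]); d=(d[0]-d[1])/20; print('shift',M[:,2].round(2),'cc %.3f'%cc,'px/mm',d.round(3),'dz mm %.1f'%(M[:,2]@d/(d@d)))
E
python3 -c "
from h import *
s=cams.grab_frame('side'); lidshift(s,cv2.imread('pics/s.png'),s['color'])"
```

```text
shift [0.2 0.6] cc 0.951 px/mm [-0.037 -0.097] dz mm -6.1
```

The lid has come down about 6 mm, so it is nearly shut. I'll continue in small steps, watching the force.

Request:
send_rows(targets=[0.0001,-0.0021,0,0,0,0.037,-1,0.0002,-0.0043,0,0,0,0.078,-1])

```text
clock: 27.18
eef_pos: [544.5, -22.0, 195.1]
tcp_rot: [3.139, 0.0, -0.4]
contact_force: [-6.4, -5.6, 3.3]
opening: 0.0
grasp_force: 3.7
```

Request:
send_rows(targets=[0.0001,-0.0016,0,0,0,0.03,-1,0.0002,-0.0032,0,0,0,0.058,-1])

```text
clock: 27.35
eef_pos: [545.8, -19.0, 195.1]
tcp_rot: [3.14, 0.0, -0.458]
contact_force: [-6.2, -3.4, 3.2]
opening: 0.001
grasp_force: 3.6
```

```bash
python3 -c "
from h import *
state();s=cams.grab_frame('side'); lidshift(s,cv2.imread('pics/s.png'),s['color']);state()"
```

```text
clock 27.35 z 195.1 r 55.2 phi 158.4 F [-6.2 -3.4  3.2] Tq 0.31 (Mz -0.02) j6 1.99 yaw -0.458
shift [0.37 0.82] cc 0.945 px/mm [-0.037 -0.097] dz mm -8.6
clock 27.40 z 195.1 r 55.1 phi 158.0 F [-4.7 -4.1  3.6] Tq 0.31 (Mz -0.04) j6 2.00 yaw -0.460
```

Request:
send_rows(targets=[0.0001,-0.0021,0,0,0,0.037,-1,0.0002,-0.0043,0,0,0,0.078,-1])

```text
clock: 27.57
eef_pos: [547.8, -15.2, 195.1]
tcp_rot: [3.14, 0.0, -0.536]
contact_force: [-6.1, -4.3, 4.8]
opening: -0.002
grasp_force: 3.8
```

Request:
send_rows(targets=[0.0001,-0.0021,0,0,0,0.037,-1,0.0002,-0.0043,0,0,0,0.078,-1])

```text
clock: 27.73
eef_pos: [550.1, -11.5, 195.1]
tcp_rot: [3.14, 0.0, -0.614]
contact_force: [-6.4, -3.9, 4.6]
opening: -0.001
grasp_force: 3.8
```

Request:
send_rows(targets=[0.0001,-0.0021,0,0,0,0.037,-1,0.0002,-0.0043,0,0,0,0.078,-1])

```text
clock: 27.9
eef_pos: [552.6, -8.0, 195.0]
tcp_rot: [3.14, 0.0, -0.693]
contact_force: [-6.8, -3.2, 5.5]
opening: -0.001
grasp_force: 3.8
```

Request:
send_rows(targets=[0.0001,-0.0021,0,0,0,0.037,-1,0.0002,-0.0043,0,0,0,0.078,-1])

```text
clock: 28.07
eef_pos: [555.4, -4.7, 195.0]
tcp_rot: [3.14, 0.001, -0.77]
contact_force: [-6.3, -3.1, 5.4]
opening: -0.001
grasp_force: 3.8
```

Request:
send_rows(targets=[0.0001,-0.0021,0,0,0,0.037,-1,0.0002,-0.0043,0,0,0,0.078,-1])

```text
clock: 28.23
eef_pos: [558.5, -1.6, 195.0]
tcp_rot: [3.14, 0.001, -0.849]
contact_force: [-7.4, -2.0, 4.9]
opening: -0.001
grasp_force: 3.8
```

```bash
python3 -c "
from h import *
state();s=cams.grab_frame('side'); lidshift(s,cv2.imread('pics/s.png'),s['color']);gap(s,s['color']);state();spokes(s)"
```

```text
clock 28.23 z 195.0 r 55.1 phi 135.9 F [-7.4 -2.   4.9] Tq 0.37 (Mz -0.10) j6 2.41 yaw -0.849
shift [0.45 1.01] cc 0.953 px/mm [-0.037 -0.097] dz mm -10.7
gap sum 101.3 [5, 2, 1, 1, 2, 4, 7, 10, 12, 14, 14, 13, 10, 7, 4, 2, 1, 0, 1, 1]
clock 28.28 z 195.0 r 55.0 phi 135.4 F [-5.6 -1.   2.8] Tq 0.27 (Mz 0.02) j6 2.42 yaw -0.852
[(-180, 0.0), (-174, 0.0), (-168, 0.0), (-162, 0.0), (-156, 0.0), (-150, 0.0), (-144, 0.0), (-138, 0.0), (-132, 0.1), (-126, 0.3), (-120, 0.6), (-114, 0.2), (-108, 0.3), (-102, 0.3), (-96, 0.1), (-90, 0.5), (-84, 0.3), (-78, 0.7), (-72, 0.8), (-66, 0.7), (-60, 0.4), (-54, 0.6), (-48, 0.6), (-42, 0.5), (-36, 0.4), (-30, 0.1), (-24, 0.0), (-18, 0.0), (-12, 0.0), (-6, 0.0), (0, 0.0), (6, 0.0), (12, 0.0), (18, 0.0), (24, 0.0), (30, 0.0), (36, 0.0), (42, 0.0), (48, 0.0), (54, 0.1), (60, 0.3), (66, 0.3), (72, 0.2), (78, 0.1), (84, 0.0), (90, 0.2), (96, 0.2), (102, 0.3), (108, 0.5), (114, 0.5), (120, 0.3), (126, 0.3), (132, 0.3), (138, 0.2), (144, 0.0), (150, 0.0), (156, 0.0), (162, 0.0), (168, 0.0), (174, 0.0)]
```

Request:
send_rows(targets=[0.0001,-0.0021,0,0,0,0.037,-1,0.0002,-0.0043,0,0,0,0.078,-1])

```text
clock: 28.45
eef_pos: [561.8, 1.1, 195.0]
tcp_rot: [3.14, 0.001, -0.926]
contact_force: [-7.1, -1.7, 4.4]
opening: -0.0
grasp_force: 3.8
```

Request:
send_rows(targets=[0.0001,-0.0021,0,0,0,0.037,-1,0.0002,-0.0043,0,0,0,0.078,-1])

```text
clock: 28.62
eef_pos: [565.3, 3.7, 195.0]
tcp_rot: [3.14, 0.001, -1.005]
contact_force: [-7.4, -2.0, 4.4]
opening: -0.003
grasp_force: 3.8
```

Request:
send_rows(targets=[0.0001,-0.0021,0,0,0,0.037,-1,0.0002,-0.0043,0,0,0,0.07,-1])

```text
clock: 28.78
eef_pos: [569.1, 5.9, 195.0]
tcp_rot: [3.14, 0.001, -1.075]
contact_force: [-8.3, -0.6, 4.5]
opening: -0.004
grasp_force: 3.8
```

Request:
send_rows(targets=[0.0001,-0.0021,0,0,0,0.037,-1,0.0002,-0.0042,0,0,0,0.07,-1])

```text
clock: 28.95
eef_pos: [572.7, 7.7, 194.9]
tcp_rot: [3.139, 0.001, -1.145]
contact_force: [-8.6, -0.4, 4.6]
opening: 0.001
grasp_force: 4.5
```

Request:
send_rows(targets=[0.0001,-0.0013,0,0,0,0.022,-1,0.0001,-0.0026,0,0,0,0.045,-1])

```text
clock: 29.12
eef_pos: [574.8, 8.7, 194.9]
tcp_rot: [3.139, 0.001, -1.189]
contact_force: [-9.3, -0.6, 6.3]
opening: -0.003
grasp_force: 4.9
```

```bash
python3 -c "
from h import *
state();s=cams.grab_frame('side'); lidshift(s,cv2.imread('pics/s.png'),s['color']);state()"
```

```text
clock 29.12 z 194.9 r 55.0 phi 115.7 F [-9.3 -0.6  6.3] Tq 0.49 (Mz -0.06) j6 2.77 yaw -1.189
shift [0.56 1.17] cc 0.908 px/mm [-0.037 -0.097] dz mm -12.5
clock 29.17 z 195.0 r 54.9 phi 115.4 F [-8.9 -0.9  5.3] Tq 0.47 (Mz -0.06) j6 2.77 yaw -1.191
```

Request:
send_rows(targets=[0.0001,-0.0009,0,0,0,0.015,-1,0.0001,-0.0018,0,0,0,0.02,-1,0.0001,-0.0018,0,0,0,0.02,-1])

```text
clock: 29.42
eef_pos: [576.4, 9.3, 194.9]
tcp_rot: [3.138, 0.001, -1.208]
contact_force: [-9.1, 0.5, 6.2]
opening: -0.0
grasp_force: 4.8
```

```bash
python3 -c "
from h import *
state()"
```

```text
clock 29.42 z 194.9 r 54.9 phi 114.0 F [-9.1  0.5  6.2] Tq 0.45 (Mz -0.07) j6 2.79 yaw -1.208
```

Request:
send_rows(targets=[0.0001,-0.0012,0,0,0,0.015,-1,0.0002,-0.0025,0,0,0,0.02,-1,0.0002,-0.0025,0,0,0,0.02,-1])

```text
clock: 29.67
eef_pos: [578.5, 9.9, 194.9]
tcp_rot: [3.138, 0.001, -1.228]
contact_force: [-10.5, -0.5, 6.3]
opening: 0.004
grasp_force: 5.4
```

```bash
python3 -c "
from h import *
state()"
```

```text
clock 29.67 z 194.9 r 54.8 phi 111.7 F [-10.5  -0.5   6.3] Tq 0.56 (Mz -0.09) j6 2.81 yaw -1.228
```

Request:
send_rows(targets=[0.0001,-0.001,0,0,0,0.005,-1,0.0002,-0.002,0,0,0,0.01,-1,0.0002,-0.002,0,0,0,0.01,-1])

```text
clock: 29.92
eef_pos: [580.2, 10.3, 194.9]
tcp_rot: [3.137, 0.001, -1.238]
contact_force: [-12.9, -1.4, 6.4]
opening: -0.003
grasp_force: 5.9
```

```bash
python3 -c "
from h import *
state()"
```

```text
clock 29.92 z 194.9 r 54.6 phi 109.9 F [-12.9  -1.4   6.4] Tq 0.70 (Mz -0.08) j6 2.82 yaw -1.238
```

It is tight at about 0.6–0.7 N m. I'll back off and lift clear.

Request:
send_rows(targets=[0,0.006,0,0,0,0,-1,0,0.014,0,0,0,0,-1,0,0.014,0,0,0,0,-1,0,0.014,-0.03,0,0,0,-1,0,0.014,-0.065,0,0,0,-1,0,0.014,-0.1,0,0,0,-1,0,0.014,-0.135,0,0,0,-1,0,0.014,-0.15,0,0,0,-1,0,0.014,-0.15,0,0,0,-1])

```text
clock: 30.67
eef_pos: [572.0, 6.3, 349.1]
tcp_rot: [-3.133, -0.003, -1.237]
contact_force: [0.4, 0.8, -0.6]
opening: 0.002
grasp_force: 0.0
```

```bash
python3 -c "
from h import *
state();s=cams.grab_frame('side'); lidshift(s,cv2.imread('pics/s.png'),s['color']);spokes(s)
t=cams.grab_frame('top');o=cv2.imread('pics/top0.png')
for n,p in(('pot',(249,260)),('tape',(337,112)),('gauge',(222,110))):
    b=lambda i:i[p[1]-12:p[1]+12,p[0]-12:p[0]+12].astype(int)
    for im in('side','top'): pass
    print(n,abs(b(t['color'])-b(o)).mean().round(1))
o=cv2.imread('pics/side0.png')
for n,p in(('pot',(288,261)),('tape',(269,129)),('gauge',(193,180))):
    print('side',n,abs(s['color'][p[1]-12:p[1]+12,p[0]-12:p[0]+12].astype(int)-o[p[1]-12:p[1]+12,p[0]-12:p[0]+12]).mean().round(1))"
```

```text
clock 30.67 z 349.1 r 53.9 phi 119.4 F [ 0.4  0.8 -0.6] Tq -0.04 (Mz -0.03) j6 2.82 yaw -1.237
shift [0.37 1.48] cc 0.960 px/mm [-0.037 -0.097] dz mm -14.6
[(-180, 0.5), (-174, 0.0), (-168, 0.0), (-162, 0.0), (-156, 0.0), (-150, 0.0), (-144, 0.0), (-138, 0.0), (-132, 0.0), (-126, 0.0), (-120, 0.0), (-114, 0.0), (-108, 0.0), (-102, 0.0), (-96, 0.0), (-90, 0.0), (-84, 0.0), (-78, 0.0), (-72, 0.0), (-66, 0.0), (-60, 0.0), (-54, 0.0), (-48, 0.0), (-42, 0.0), (-36, 0.0), (-30, 0.0), (-24, 0.0), (-18, 0.0), (-12, 0.0), (-6, 0.0), (0, 0.0), (6, 0.2), (12, 0.0), (18, 0.0), (24, 0.2), (30, 0.3), (36, 0.4), (42, 0.3), (48, 0.2), (54, 0.2), (60, 0.1), (66, 0.1), (72, 0.1), (78, 0.1), (84, 0.5), (90, 0.9), (96, 1.0), (102, 0.7), (108, 0.9), (114, 0.8), (120, 0.9), (126, 0.8), (132, 0.8), (138, 0.5), (144, 0.4), (150, 0.4), (156, 0.4), (162, 0.4), (168, 0.4), (174, 0.3)]
pot 62.4
tape 49.6
gauge 41.9
side pot 20.9
side tape 54.4
side gauge 22.6
```

```bash
python3 -c "
from h import *
print(r.sign_off())"
```

```text
the job is handed in; nothing more can be done
None
```

The mould is home against the end stop and the wheel is wound about 1.4 turns clockwise to tight (about 0.6–0.7 N m). The arm was lifted clear before I handed in at about 31 s. The arm hid the tape, pot and gauge in the last pictures, so I couldn't confirm they hadn't moved, but I felt no unexpected contact.

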